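# Hand-wind an indexing disc to its stop with a crank

## Robot

A 6-joint arm with a two-finger parallel gripper is mounted at the origin on the work surface. World frame = base frame: x ahead of the robot, y to its left, z up, the work surface at z = 0. Lengths are in m, angles in rad, forces in N, time in s.
With the tool pointing down it reaches from about 0.375 to 0.9 m from the base axis. Payload 3.1 kg.
Tool frame: the origin (TCP) lies on the mounting face of the last link; the fingertips stand 182 mm ahead of it and the grasp point (between the pads) lies 164 mm ahead of it; y points along the fingers, z is the direction in which the jaws open and shut, and the axes are right-handed (so a half turn about y gives the same grasp; the last joint's range is limited). The gripper opens to 87 mm and grips with 3 to 60 N. Pads are 19 mm wide; open, the fingers measure 117 mm over their backs; the gripper's body (75 mm by 190 mm) begins 51 mm behind the grasp point.
Start: joints at [-1.425, 0.527, 1.433, -0, 1.181, -0.178], TCP at [0.199, -0.592, 0.405] pointing down, gripper open.
Joint ranges: [-3.08, 3.08], [-0.75, 2.2], [0.22, 2.44], [-1.43, 4.57], [0, 2.65], [-2.85, 2.85]. Speed limits (rad/s): [2.79, 2.79, 3.14, 3.14, 3.14, 3.14].

## Interface

Orientations are given as a 3x3 rotation matrix whose columns are the frame's x, y, z axes.
In Python, from station import r gives the robot as it stands.
- The arm moves only by the tool arm_command, never from a script. Its argument "deltas" is a list of rows, each a list of 5 numbers: the closure, from 0 (fully open) to 1 (shut), then the shift along the tool's x, y, z in cm, then the turn about the tool's y in rad. A call has 1 to 12 rows; each row is the pose to reach, as a shift and turn from the pose commanded when the call began, along the tool's axes at that moment; what a row does not reach only later rows make up. A row lasts 1/10 s, in which the tool goes at most 50 mm and 8.59 degrees, less where a joint would pass 70% of its speed; a pose out of reach is approached as far as the arm can. A call with a gripper value outside its range is refused whole. The fingers move at their own pace and stop on an object; the grip force is fixed at half the most. Time passes only in rows, so rows that repeat a pose let the fingers close. It gives the time, the measured TCP pose, the force and the opening at its end, in the units of the state.
- r.state(): the state, without advancing time (a new reading comes with each control period).
- r.snapshot(name): name is "side" or "top" or "wrist"; returns (picture, depth): 480x640x3 uint8, red, green, blue; 480x640 float32, m along the optical axis (not along the pixel's ray), 0 where there is no reading.
- r.camera_model(name): a dict with "fov_y" (degrees; the focal length in pixels is half the picture's height over the tangent of half this angle, whatever the lens; pixels are square), "cx", "cy" (the principal point, pixels), "cam_to_world" (4x4, takes a point from camera to world coordinates). Camera axes: x right, y down, z forward; pixel columns grow to the right and rows downward; lengths in m; the calibration is good to about 2 mm. A picture is of the moment at which its call begins: read the wrist's pose just before it. camera_model takes no time and is no camera call; for the wrist camera it gives the pose at the moment of the call.
- r.close_job(): hands the job in, once; it reports no verdict.
Trained networks look in the newest picture that a camera, given by its name, has taken for a name from the list of things; names that differ only in an ending like _2 or _b are one class to them, and where a whole thing is asked for, a point or a joint stands for the part that bears it (a point fixed in the world has none). Each returns a list of dicts, best first, with "p" (0 to 1); they miss things now and then, are a little off and sometimes report something else, mostly with a low value. They report only what shows in the picture. A call takes as long as a camera call. They do not tell look-alikes from the thing itself.
- r.spot_in(camera, label): "at" ([row, column] in pixels, amid what is visible of it).
- r.silhouettes(camera, label): "mask" (480x640 bool, what is visible of it) and "at" ([row, column] in pixels, amid what is visible of it).
The state is a dict: "clock": time; "qpos": joint angles; "qvel": joint speeds; "joint_efforts": joint torques, N m; "tool_pos": TCP position; "orientation": TCP orientation; "wrist_force": force on the tool from outside, world axes, zero at the start; "torque": the same for the moment, N m; "gripper_width": finger opening in m.
Only numpy, scipy, OpenCV 4.12 (cv2) and the standard library are available. Lean on these libraries where they do the work, as an engineer would, in place of code of your own. Each camera call takes 0.05 s, during which the arm holds its last target.

## Task

The indexing disc has halted short of its station. Fit the loose hand crank all the way down onto the square shaft of the disc's hand drive, pressing gently, then wind it clockwise (seen from above) round and round by its revolving grip until the lug on the disc just comes up snug against the rubber stop, without squashing the rubber. Let go and leave the crank sitting fully down on the shaft; do not push the disc itself, and leave the other things on the table alone.

Things in the scene. Friction and masses are not known exactly. Their poses are not given: they have to be found in the camera images.
- crank: Loose dark steel hand crank, 250 g, lying flat, socket down. Origin: centre of the hub's underside; x along the arm towards the grip, z up. Hub block 28 x 28 mm, 52 mm tall, sides parallel to x and y. Square socket in its underside, 16 mm wide, parallel to x and y, 30 mm deep. Arm: flat bar 20 mm wide, its top 12 mm up.
- hub_mid (a point): Point on the hub's axis, 37 mm above the crank's underside: the place to take the hub, across its 28 mm flats. Same axes as the crank.
- grip_mid (a point): Point on the axis of the crank's grip, 48 mm above the crank's underside, 70 mm out along x from the hub's axis. The grip is an upright black plastic cylinder, 22 mm in diameter, 14 to 76 mm above the underside, and spins freely. Same axes as the crank.
- unit: Fixed indexing unit: base plates 12 mm thick carrying the hand drive (white box 96 x 96 mm, top at 50 mm), the disc and a stop post 58 mm tall faced with rubber. Origin on the shaft's axis at table height; the disc's axis is at x = 50, y = 290 mm in its frame. Disc radius 150 mm, top at 52 mm, nests to 66 mm, a lug on its rim.
- seat (a point): On the square shaft's axis, 60 mm above the table, on the round collar (34 mm) that the fully fitted crank rests on. Steel shaft 14 mm square for 22 mm up from here, then a round tip 6 mm long tapering to 9.6 mm. 0.25 N m turns it; 12 turns make one turn of the disc, same sense. The angle of its flats varies and is NOT given: find it by eye or feel. Any of the four ways fits, with about 8 degrees of play either way.
- disc (a joint): Angle of the disc (rad), growing clockwise seen from above; starts between 0.15 and 0.5. At 1.30 the lug touches the rubber stop; beyond it the rubber pushes back springily, 24 N at the crank's grip per radian of crank angle, on top of the 3.6 N that winding takes.
- wrench: Bystander: open-ended wrench lying on the table.
- collar: Bystander: steel ring 40 mm in diameter, 14 mm tall.
- jar: Bystander: jar 56 mm in diameter, 70 mm tall.
- tray: Bystander: grey tray 120 x 170 x 40 mm.
- spacer: Bystander: aluminium ring 48 mm in diameter, 20 mm tall, lying in the tray.
- pin: Bystander: upright steel dowel 24 mm in diameter, 35 mm tall.
- block: Bystander: aluminium block 50 x 30 x 30 mm.
There are look-alikes about, which are no part of the job. Several things have the shape of the crank; the one meant has the colours described above.

How it is judged:
On the way, in this order (a step that is already met when the one before it is completed fails the run):
1. the crank sits fully down on the square shaft (z of crank in the frame of seat below 0.004 m and horizontal distance between crank and seat below 0.004 m and angle between crank's own z axis and vertical below 0.12 rad), for 0.2 s.
2. with the crank fully down on the shaft, the disc has been wound past 1.03 rad, at least one full turn of the crank (all of step 1 and value of joint disc above 1.03 rad).
At the end, for the whole second after the job is handed in: the crank is at rest fully down on the shaft (within 4 mm in height and sideways, upright within 0.12 rad), and the disc stands between 1.28 and 1.335 rad, its lug snug against the rubber stop (all of step 1 and value of joint disc between 1.28 and 1.335 rad and linear speed of crank below 0.01 m/s); the robot touches nothing.
It fails at once if the rubber stop is squashed: the disc is wound beyond 1.345 rad (value of joint disc above 1.345 rad).
It fails at once if while it is not yet home, the crank is forced against the shaft with more than 80 N (z of crank in the frame of seat above 0.005 m and horizontal distance between crank and seat below 0.03 m and contact force between crank and unit above 80 N).
It fails at once if the robot pushes the disc (contact force between the arm and disc above 2 N).
It fails at once if a bystander is moved by more than 30 mm (distance of any of wrench, pin, collar, jar, tray, spacer, block from where it was at the start of the episode above 0.03 m).
It also fails if it takes over 72 s, if anything falls off the work surface, if the arm or the gripper's body presses on something with over 40 N, if the wrist force passes 120 N, or if a joint passes its speed limit or range.

## Working session

There is one attempt and no reset: what is moved stays moved. The work goes in short steps, Python scripts to look and compute and a tool call to move; the robot and the scene stay as the last step left them, time stands still between calls to the robot, and variables do not carry over. Pictures are saved under pics/ and viewed, and the job is handed in when it is done.

Besides the shell and the picture viewer there is one more tool, called after "Request:" as name(argument=value, ...) on one line, values as JSON. arm_command: Moves the arm, as the interface text tells. Its arguments: {"type":"object","properties":{"deltas":{"type":"array","items":{"type":"array","items":{"type":"number"}}}},"required":["deltas"]}

```bash
ls; mkdir -p pics
python3 - <<'E'
from station import r
import cv2,numpy as np
s=r.state(); print(s['clock'],s['tool_pos'],s['orientation'],s['gripper_width'])
for n in ["side","top","wrist"]:
    p,d=r.snapshot(n); cv2.imwrite(f"pics/a_{n}.png",p[:,:,::-1]); np.save(f"pics/a_{n}.npy",d)
    m=r.camera_model(n); print(n,m)
    for l in ["crank","unit"]:
        print(l,[(round(x['p'],2),x['at']) for x in r.spot_in(n,l)])
E
```

```text
pics
0.0 [ 0.19941499 -0.59196957  0.40377615] [[-9.47714607e-01 -3.40286878e-04  3.19118956e-01]
 [-3.19118944e-01  2.11197235e-03 -9.47712319e-01]
 [-3.51476344e-04 -9.99997712e-01 -2.11013903e-03]] 0.08699337870306113
side {'fov_y': 44.05269424972599, 'cx': 317.64344480185616, 'cy': 240.6700150920399, 'cam_to_world': array([[ 0.9985679 , -0.04321675,  0.03153494,  0.5218419 ],
       [-0.05101952, -0.59189585,  0.8043981 , -1.13701657],
       [-0.01609807, -0.80485502, -0.5932531 ,  0.87393561],
       [ 0.        ,  0.        ,  0.        ,  1.        ]])}
crank [(0.94, [386.5, 228.8]), (0.89, [333.1, 293.0]), (0.86, [251.7, 248.8]), (0.52, [199.1, 334.0]), (0.19, [383.2, 376.2])]
unit [(0.72, [195.9, 331.3])]
top {'fov_y': 45.15618881888575, 'cx': 316.69875521680376, 'cy': 234.37586907774468, 'cam_to_world': array([[-0.00425703, -0.99773978,  0.06706125,  0.48394679],
       [-0.99995086,  0.0036469 , -0.00921797, -0.02644702],
       [ 0.00895257, -0.0670972 , -0.99770628,  1.56428141],
       [ 0.        ,  0.        ,  0.        ,  1.        ]])}
crank [(0.83, [266.2, 407.6]), (0.61, [316.7, 455.6]), (0.6, [207.5, 465.3]), (0.54, [303.6, 307.9])]
unit [(0.69, [222.7, 204.2]), (0.45, [212.0, 371.1])]
wrist {'fov_y': 63.469323857939244, 'cx': 323.5880085591928, 'cy': 243.4202556648307, 'cam_to_world': array([[ 3.17987755e-01, -9.07769378e-01, -2.73566343e-01,
         2.75040434e-01],
       [-9.48094675e-01, -3.04622093e-01, -9.12242671e-02,
        -5.67239621e-01],
       [-5.23755701e-04,  2.88374993e-01, -9.57517409e-01,
         3.84121944e-01],
       [ 0.00000000e+00,  0.00000000e+00,  0.00000000e+00,
         1.00000000e+00]])}
crank []
unit []
```

View pics/a_top.png

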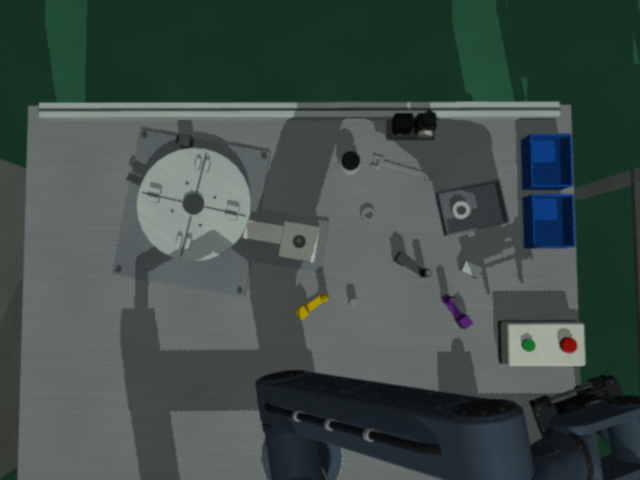

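View pics/a_side.png

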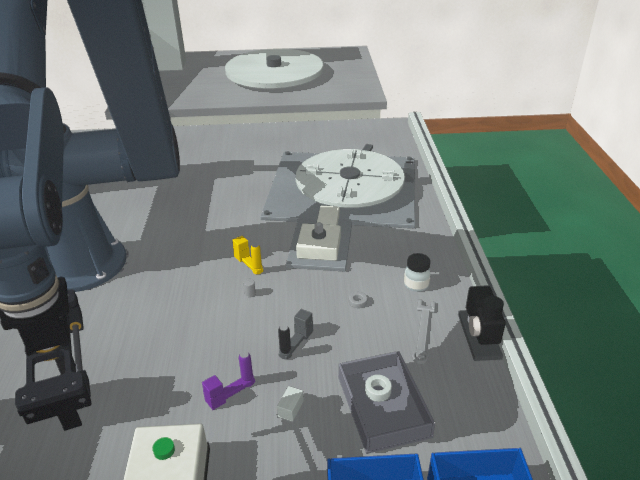

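Crank candidates in the side view are yellow (248,255), purple (230,380) and dark grey (297,333); in the top view the dark one is at (412,265). Only the dark one, with its steel hub and black grip, fits the description. I'll confirm with a crop and measure it.

```bash
cat > h.py <<'E'
import numpy as np,cv2
from station import r
def K(m): 
    return 240/np.tan(np.radians(m['fov_y']/2))
def deproj(m,d,u,v):
    f=K(m); p=np.array([(u-m['cx'])/f*d,(v-m['cy'])/f*d,d,np.ones_like(d)]) if not np.isscalar(d) else np.array([(u-m['cx'])/f*d,(v-m['cy'])/f*d,d,1])
    return (m['cam_to_world']@p.reshape(4,-1))[:3]
def cloud(m,d):
    v,u=np.mgrid[0:480,0:640]
    return deproj(m,d.astype(float),u.astype(float),v.astype(float)).reshape(3,480,640)
def proj(m,p):
    p=np.atleast_2d(p); T=np.linalg.inv(m['cam_to_world']); q=T[:3,:3]@p.T+T[:3,3:4]; f=K(m)
    return np.c_[q[0]/q[2]*f+m['cx'],q[1]/q[2]*f+m['cy']]
def crop(p,u0,v0,w,h,s,fn):
    c=p[v0:v0+h,u0:u0+w]; cv2.imwrite(fn,cv2.resize(c,None,fx=s,fy=s,interpolation=cv2.INTER_CUBIC)[:,:,::-1])
E
python3 - <<'E'
from h import *
ps=cv2.imread('pics/a_side.png')[:,:,::-1];pt=cv2.imread('pics/a_top.png')[:,:,::-1]
a=cv2.resize(ps[290:370,250:340],None,fx=4,fy=4,interpolation=cv2.INTER_CUBIC)
b=cv2.resize(pt[240:290,385:440],None,fx=6,fy=6,interpolation=cv2.INTER_CUBIC)
H=max(a.shape[0],b.shape[0]);z=np.zeros((H,a.shape[1]+b.shape[1],3),np.uint8);z[:a.shape[0],:a.shape[1]]=a;z[:b.shape[0],a.shape[1]:]=b
cv2.imwrite('pics/b.png',z[:,:,::-1])
for n in('side','top'):
    m=r.camera_model(n);d=np.load(f'pics/a_{n}.npy');c=cloud(m,d)
    box=(slice(300,365),slice(270,325)) if n=='side' else (slice(245,285),slice(388,440))
    q=c[:,box[0],box[1]].reshape(3,-1).T
    for lo,hi in((.06,.09),(.04,.06),(.008,.02)):
        k=q[(q[:,2]>lo)&(q[:,2]<hi)]; print(n,lo,len(k),k.mean(0).round(4),np.median(k,0).round(4))
    # shaft
    box=(slice(205,260),slice(295,345)) if n=='side' else (slice(215,265),slice(280,325))
    q=c[:,box[0],box[1]].reshape(3,-1).T
    for lo,hi in((.065,.1),(.045,.053)):
        k=q[(q[:,2]>lo)&(q[:,2]<hi)]; print(n,'shaft',lo,len(k),k.mean(0).round(4),k.min(0).round(3),k.max(0).round(3))
E
```

```text
side 0.06 86 [ 0.4855 -0.3328  0.0689] [ 0.4859 -0.3335  0.0695]
side 0.04 284 [ 0.5115 -0.2906  0.0497] [ 0.5173 -0.2778  0.0504]
side 0.008 275 [ 0.5062 -0.3004  0.0126] [ 0.5058 -0.2959  0.012 ]
side shaft 0.065 69 [5.689e-01 5.000e-04 7.700e-02] [ 0.559 -0.009  0.066] [0.578 0.013 0.089]
side shaft 0.045 809 [ 0.5684 -0.0036  0.0491] [ 0.515 -0.052  0.045] [0.641 0.136 0.053]
top 0.06 35 [ 0.4868 -0.3155  0.071 ] [ 0.4858 -0.3174  0.072 ]
top 0.04 126 [ 0.5191 -0.2682  0.0511] [ 0.5202 -0.2648  0.0513]
top 0.008 131 [ 0.499  -0.2992  0.0125] [ 0.4994 -0.3001  0.0125]
top shaft 0.065 45 [0.5667 0.0066 0.0782] [ 0.552 -0.005  0.065] [0.583 0.016 0.089]
top shaft 0.045 860 [0.5685 0.0058 0.0495] [ 0.516 -0.047  0.045] [0.622 0.056 0.053]
```

View pics/b.png

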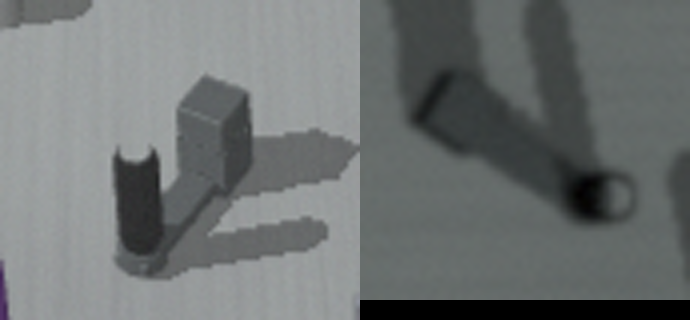

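The crop confirms it: grey steel hub and black grip, unpainted. The hub is at about (0.518,-0.27) and the arm points about -119°. Next I move the wrist over it for a closer look.

Request:
arm_command(deltas=[[0,-2,0.3,-1,-0.05],[0,-5.5,0.7,-2.6,-0.12],[0,-9.5,1,-4.6,-0.2],[0,-13.5,1.5,-6.5,-0.28],[0,-17.5,2,-8.4,-0.36],[0,-21.5,2.5,-10.3,-0.43],[0,-25.5,3,-12.2,-0.5],[0,-29.5,3.5,-14.1,-0.57],[0,-33,4,-15.8,-0.63],[0,-36,4,-17.3,-0.69],[0,-37.6,4,-18,-0.73],[0,-38.2,4,-18.3,-0.73]])

```text
clock: 1.65
tool_pos: [0.5043, -0.2941, 0.3647]
orientation: [[-0.489, -0.0, 0.872], [-0.872, 0.001, -0.489], [-0.001, -1.0, -0.0]]
wrist_force: [-0.2, -0.1, -0.2]
gripper_width: 0.087
```

Run:
```python
from h import *
r.state()
m=r.camera_model('wrist');p,d=r.snapshot('wrist');cv2.imwrite('pics/c.png',p[:,:,::-1]);np.save('pics/c.npy',d);np.save('pics/c_m.npy',m,allow_pickle=True)
s=r.state();print(s['clock'],s['tool_pos'],s['orientation'].tolist() if hasattr(s['orientation'],'tolist') else s['orientation'],s['qpos'],s['wrist_force'])
for x in r.spot_in('wrist','crank'):print(x)
```

```text
1.7 [ 0.50424943 -0.29443673  0.36469191] [[-0.4907761830036328, 0.00017730217524260513, 0.8712856631210703], [-0.871285231107073, 0.0009165350411509109, -0.49077612616977656], [-0.0008855795158299136, -0.9999995642636335, -0.00029533280235318377]] [-7.19937586e-01  5.21132276e-01  1.57869760e+00  9.33370452e-04
  1.04223397e+00 -2.07428000e-01] [ 1.63373975 -0.26720094  0.44086201]
{'at': [395.5, 265.9], 'p': 0.96}
{'at': [11.5, 73.5], 'p': 0.86}
{'at': [216.4, 325.0], 'p': 0.85}
```

View pics/c.png

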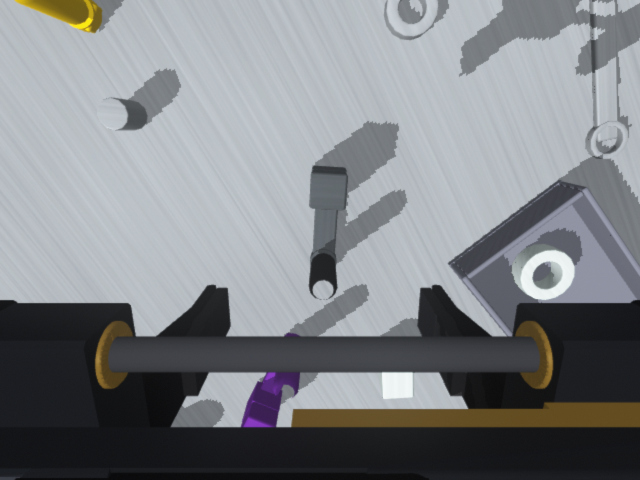

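The dark crank shows at hub (328,187) and grip top (322,289), nearly aligned with the tool. Purple is at (270,390). I'll fit its pose from depth.

Run:
```python
from h import *
m=np.load('pics/c_m.npy',allow_pickle=True).item();d=np.load('pics/c.npy');c=cloud(m,d)
q=c[:,150:310,290:370].reshape(3,-1).T
print('table',np.median(q[q[:,2]<.006],0))
h=q[(q[:,2]>.049)&(q[:,2]<.056)];
h=h[np.linalg.norm(h[:,:2]-np.median(h[:,:2],0),axis=1)<.025]
rect=cv2.minAreaRect((h[:,:2]*1000).astype(np.float32));print('hub',len(h),h.mean(0),rect)
g=q[(q[:,2]>.0725)&(q[:,2]<.08)];print('grip',len(g),g.mean(0),cv2.minEnclosingCircle((g[:,:2]*1000).astype(np.float32)))
hc=np.array(rect[0])/1e3;gc=np.array(cv2.minEnclosingCircle((g[:,:2]*1000).astype(np.float32))[0])/1e3
v=gc-hc;print('dist',np.linalg.norm(v),'yaw',np.degrees(np.arctan2(v[1],v[0])))
s=r.state();R=np.array(s['orientation']);print('toolx yaw',np.degrees(np.arctan2(R[1,0],R[0,0])))
dl=np.r_[hc,0.037+.164]-s['tool_pos'];print('delta tool cm',R.T@dl*100)
```

```text
table [ 5.03135602e-01 -3.11835022e-01 -2.72982292e-04]
hub 1335 [ 0.52359413 -0.26708725  0.05152278] ((523.36962890625, -267.4364318847656), (28.115320205688477, 27.922069549560547), 57.37851333618164)
grip 155 [ 0.4877419  -0.32303492  0.07437564] ((485.98577880859375, -326.1164855957031), 10.076884269714355)
dist 0.06957658335706451 yaw -122.50037016575779
toolx yaw -119.4461341390973
delta tool cm [-3.42232041 16.37002609  0.35443447]
```

Request:
arm_command(deltas=[[0,-1.5,2,0.15,0.025],[0,-3.4,5,0.35,0.054],[0,-3.4,8.5,0.35,0.054],[0,-3.4,12,0.35,0.054],[0,-3.4,14.5,0.35,0.054],[0,-3.4,15.8,0.35,0.054],[0,-3.4,16.3,0.35,0.054],[0,-3.4,16.3,0.35,0.054]])

```text
clock: 2.55
tool_pos: [0.5227, -0.2697, 0.2018]
orientation: [[-0.54, -0.0, 0.841], [-0.841, -0.0, -0.54], [0.0, -1.0, -0.0]]
wrist_force: [0.0, -0.5, 0.6]
gripper_width: 0.0872
```

Request:
arm_command(deltas=[[0.5,0,0,0,0],[0.8,0,0,0,0],[1,0,0,0,0],[1,0,0,0,0],[1,0,0,0,0],[1,0,0,0,0],[1,0,0,0,0],[1,0,0,0,0]])

```text
clock: 3.35
tool_pos: [0.5229, -0.2691, 0.2017]
orientation: [[-0.54, -0.0, 0.842], [-0.842, 0.0, -0.54], [0.0, -1.0, -0.0]]
wrist_force: [0.2, 1.0, -0.0]
gripper_width: 0.0311
```

Request:
arm_command(deltas=[[1,0,0,0,0],[1,0,0,0,0],[1,0,0,0,0],[1,0,0,0,0]])

```text
clock: 3.75
tool_pos: [0.5228, -0.269, 0.2017]
orientation: [[-0.54, -0.001, 0.842], [-0.842, 0.0, -0.54], [-0.0, -1.0, -0.001]]
wrist_force: [-0.7, 0.5, 0.8]
gripper_width: 0.028
```

Request:
arm_command(deltas=[[1,0,-2,0,0],[1,0,-5,0,0],[1,0,-8.5,0,0],[1,0,-12,0,0],[1,0,-14,0,0],[1,0,-14,0,0]])

```text
clock: 4.35
tool_pos: [0.5238, -0.2697, 0.3447]
orientation: [[-0.54, 0.006, 0.842], [-0.842, -0.004, -0.54], [0.001, -1.0, 0.007]]
wrist_force: [0.8, -0.6, -2.5]
gripper_width: 0.0278
```

Run:
```python
from h import *
r.state()
m=r.camera_model('wrist');p,d=r.snapshot('wrist');cv2.imwrite('pics/d.png',p[:,:,::-1]);
s=r.state();print(s['clock'],s['tool_pos'],s['gripper_width'],s['qpos'],s['wrist_force'])
p,d=r.snapshot('top');cv2.imwrite('pics/d_top.png',p[:,:,::-1]);np.save('pics/d_top.npy',d)
crop(p,100,110,240,200,3,'pics/d_topc.png')
p,d=r.snapshot('side');cv2.imwrite('pics/d_side.png',p[:,:,::-1]);np.save('pics/d_side.npy',d)
crop(p,255,140,170,135,4,'pics/d_sidec.png')
```

```text
4.4 [ 0.52310006 -0.26920897  0.34258271] 0.02786349900899746 [-6.65124312e-01  5.55112238e-01  1.58802777e+00  1.00851626e-04
  9.95514230e-01 -9.51591683e-02] [ 0.64013359  0.41710934 -2.88192564]
```

View pics/d.png

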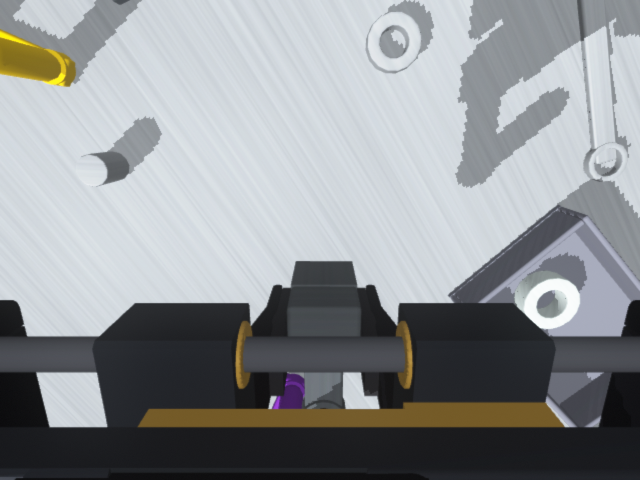

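View pics/d_topc.png

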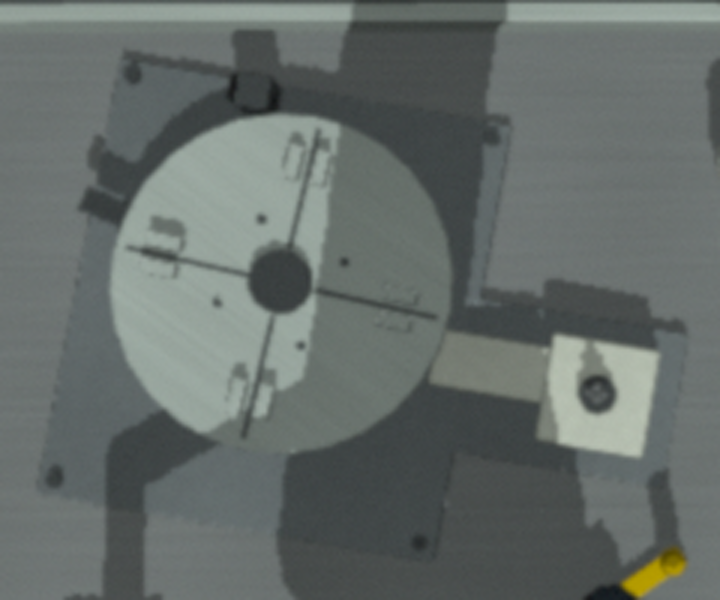

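View pics/d_sidec.png

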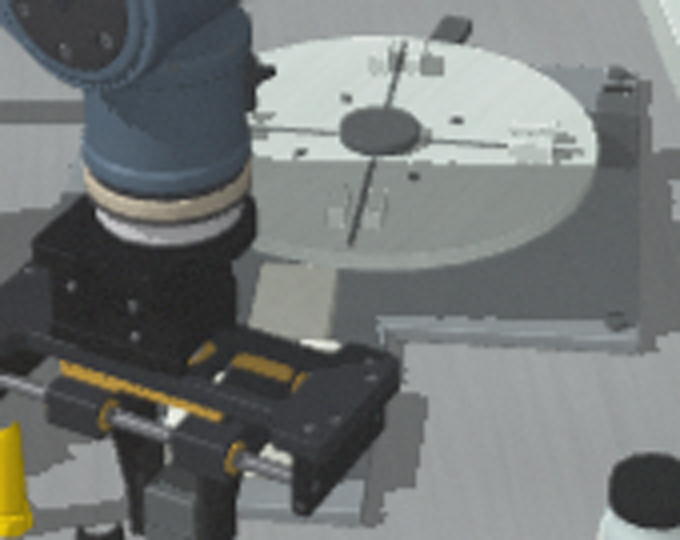

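The crank is gripped square: opening 27.9 mm, weight about 2.5 N. In the top crop the shaft is at (597,395), the disc centre at (280,281), and dark parts sit on the rim at (253,90) and (100,205). Next I bring the wrist camera towards the shaft.

Request:
arm_command(deltas=[[1,-1,0,-0.8,0],[1,-3,0,-2.5,0],[1,-5.5,0,-4.5,0],[1,-8,0,-6.6,0],[1,-10.5,0,-8.7,0],[1,-12.3,0,-10.2,0],[1,-13.1,0,-10.9,0],[1,-13.3,0,-11,0],[1,-13.3,0,-11,0]])

```text
clock: 5.4
tool_pos: [0.5024, -0.0979, 0.3414]
orientation: [[-0.539, 0.0, 0.842], [-0.842, -0.0, -0.539], [0.0, -1.0, 0.0]]
wrist_force: [-0.1, 0.0, -2.4]
gripper_width: 0.0275
```

Run:
```python
from h import *
r.state()
m=r.camera_model('wrist');p,d=r.snapshot('wrist');cv2.imwrite('pics/e.png',p[:,:,::-1]);np.save('pics/e.npy',d);np.save('pics/e_m.npy',m,allow_pickle=True)
s=r.state();print(s['clock'],s['tool_pos'],s['orientation'],s['gripper_width'],s['qpos'],s['wrist_force'])
```

```text
5.45 [ 0.50253727 -0.09847849  0.34154636] [[-5.39843628e-01  4.87455705e-04  8.41765181e-01]
 [-8.41765279e-01 -6.30067577e-04 -5.39843327e-01]
 [ 2.67219238e-04 -9.99999683e-01  7.50461254e-04]] 0.02797221201832587 [-4.11906891e-01  4.68601165e-01  1.77785596e+00 -4.90105019e-04
  8.94436647e-01  1.58651015e-01] [ 0.07670604 -0.55148867 -2.20098445]
```

View pics/e.png

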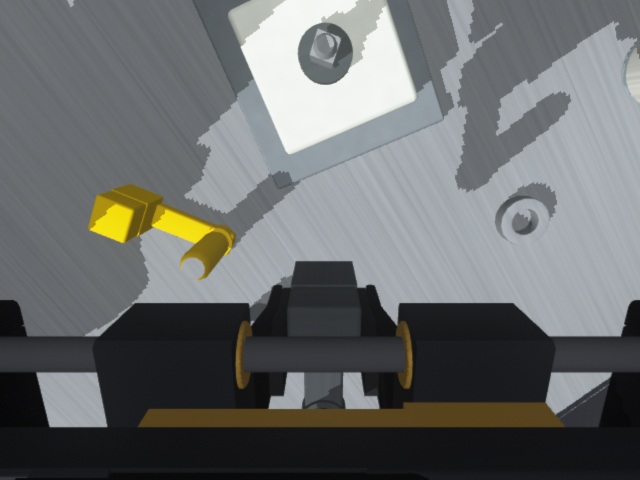

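Run:
```python
from h import *
m=np.load('pics/e_m.npy',allow_pickle=True).item();d=np.load('pics/e.npy');c=cloud(m,d)
p=cv2.imread('pics/e.png')[:,:,::-1]; crop(p,280,10,90,90,7,'pics/e2.png')
q=c[:,0:120,250:420].reshape(3,-1).T
for lo,hi in((.046,.053),(.056,.064),(.066,.08),(.0805,.0845),(.086,.092)):
    k=q[(q[:,2]>lo)&(q[:,2]<hi)]; print(lo,len(k),np.median(k,0).round(4),k.min(0).round(4),k.max(0).round(4),cv2.minAreaRect((k[:,:2]*1000).astype(np.float32)))
k=q[(q[:,2]>.056)&(q[:,2]<.064)]
print('collar',cv2.minEnclosingCircle((k[:,:2]*1000).astype(np.float32)))
k=q[(q[:,2]>.086)&(q[:,2]<.092)]
print('tip',cv2.minEnclosingCircle((k[:,:2]*1000).astype(np.float32)))
```

```text
0.046 14886 [ 0.5695 -0.0006  0.0496] [ 0.5187 -0.0501  0.046 ] [0.6188 0.0564 0.053 ] ((572.78662109375, -1.7811470031738281), (70.33685302734375, 109.29582977294922), 57.032535552978516)
0.056 1833 [0.5675 0.0016 0.0596] [ 0.5524 -0.0127  0.0561] [0.5863 0.0213 0.0639] ((569.3604125976562, 4.125303268432617), (33.6534423828125, 33.28789138793945), 58.316715240478516)
0.066 110 [0.5647 0.     0.0737] [ 0.5597 -0.0056  0.0662] [0.579  0.0116 0.0799] ((569.2825927734375, 4.077415466308594), (13.948864936828613, 13.794776916503906), 37.66531753540039)
0.0805 550 [0.5695 0.0046 0.0819] [ 0.56   -0.0051  0.0805] [0.5786 0.0138 0.0845] ((569.3388061523438, 4.336616516113281), (14.247293472290039, 13.935405731201172), 37.50982666015625)
0.086 61 [0.5677 0.003  0.0869] [ 0.5637 -0.0012  0.086 ] [0.5745 0.0094 0.0884] ((569.4827880859375, 4.006371021270752), (10.356250762939453, 10.489408493041992), 62.52265548706055)
collar ((569.4334106445312, 4.276873588562012), 17.106678009033203)
tip ((569.1639404296875, 3.9729268550872803), 5.531588077545166)
```

View pics/e2.png

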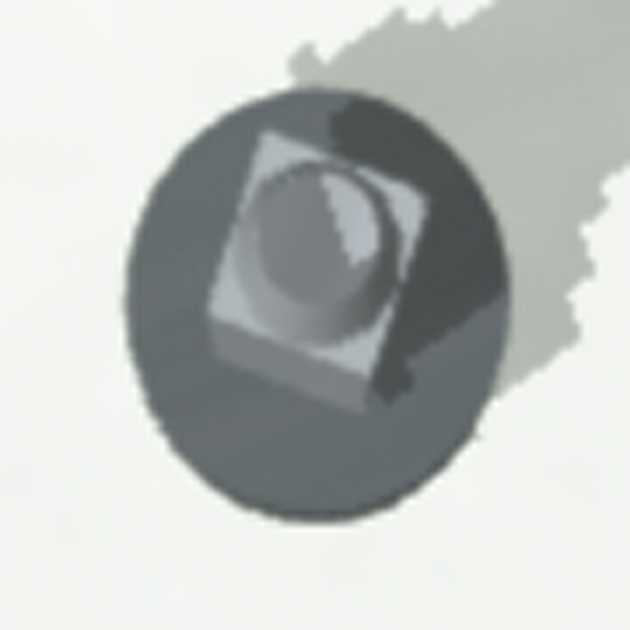

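The shaft is at (0.5693,0.0042) with its flats at about 37.6° mod 90. The crank needs about -20° (tool turn +0.346). I'll check the held crank's offset from the tool axis.

Run:
```python
from h import *
m=np.load('pics/e_m.npy',allow_pickle=True).item();d=np.load('pics/e.npy');c=cloud(m,d)
s=r.state();R=np.array(s['orientation']);t=np.array([0.50254,-0.0983,0.34155])
q=(R.T@(c[:,255:420,270:380].reshape(3,-1)-t[:,None])).T*1000
for v in range(258,420,8):
    for u in (305,323,345):
        pt=R.T@(c[:,v,u]-t)*1000; print(v,u,pt.round(1),end=' | ')
    print()
pix=proj(m,np.c_[0.5693,0.0042,.06]);print(pix)
```

```text
258 305 [ 30.3 340.8 -16.4] | 258 323 [ 30.7 342.2  -0.7] | 258 345 [ 30.7 342.1  18.6] | 
266 305 [-15.9 194.5  -8.9] | 266 323 [-15.6 195.2  -0.3] | 266 345 [-15.6 195.2  10.2] | 
274 305 [-16.3 182.9  -8.3] | 274 323 [-15.7 184.4  -0.3] | 274 345 [-16.3 182.8   9.6] | 
282 305 [-16.  174.3  -7.9] | 282 323 [-15.9 174.5  -0.2] | 282 345 [-15.8 174.7   9.2] | 
290 305 [-15.7 166.4  -7.5] | 290 323 [-15.9 165.9  -0.2] | 290 345 [-15.9 165.9   8.7] | 
298 305 [-15.6 159.   -7.2] | 298 323 [-16.  158.1  -0.2] | 298 345 [-15.8 158.5   8.3] | 
306 305 [-15.5 152.2  -6.9] | 306 323 [-15.8 151.6  -0.2] | 306 345 [-16.  151.1   8. ] | 
314 305 [-13.6 149.5  -6.8] | 314 323 [-13.8 149.1  -0.2] | 314 345 [-12.7 151.2   8. ] | 
322 305 [-10.  150.1  -6.9] | 322 323 [-10.7 148.7  -0.2] | 322 345 [ -9.5 150.9   8. ] | 
330 305 [ -6.4 150.5  -6.9] | 330 323 [ -6.8 149.8  -0.2] | 330 345 [ -6.5 150.4   8.1] | 
338 305 [-32.9  99.8  -4.2] | 338 323 [-33.3  99.   -0. ] | 338 345 [-33.3  99.1   5. ] | 
346 305 [-33.   96.2  -4. ] | 346 323 [-32.9  96.4  -0. ] | 346 345 [-33.3  95.7   4.8] | 
354 305 [-31.3  95.7  -4. ] | 354 323 [-31.6  95.2  -0. ] | 354 345 [-31.7  95.1   4.8] | 
362 305 [-29.8  94.8  -4. ] | 362 323 [-29.9  94.8  -0. ] | 362 345 [-29.7  95.    4.8] | 
370 305 [-26.8  96.2  -4.1] | 370 323 [-27.2  95.6  -0. ] | 370 345 [-27.7  95.    4.9] | 
378 305 [ 43.4 190.4  -9.5] | 378 323 [ 43.5 190.5  -0.3] | 378 345 [153.5 342.5  20.5] | 
386 305 [ 48.2 190.4  -9.6] | 386 323 [ 48.1 190.3  -0.3] | 386 345 [161.9 341.7  20.6] | 
394 305 [ 53.3 190.6  -9.7] | 394 323 [ 52.6 189.8  -0.3] | 394 345 [171.4 342.1  20.7] | 
402 305 [ 58.1 190.5  -9.7] | 402 323 [ 56.3 188.3  -0.3] | 402 345 [180.5 341.7  20.9] | 
410 305 [-24.1  86.5  -3.7] | 410 323 [-24.8  85.7  -0. ] | 410 345 [-24.2  86.4   4.5] | 
418 305 [-23.4  85.   -3.6] | 418 323 [-25.2  83.    0. ] | 418 345 [-23.7  84.8   4.4] | 
[[324.74725611  53.29677577]]
```

Held hub: front face at tool x -15.8 mm, so its centre is 1.8 mm off the tool axis. The underside is 201.8 mm below the TCP. I move over the shaft and turn.

Request:
arm_command(deltas=[[1,-1,0,0,0.05],[1,-3,0,0,0.12],[1,-5.5,0,0,0.2],[1,-8,0,0,0.27],[1,-10.3,0,0,0.32],[1,-11.6,0,0.03,0.344],[1,-12.07,0,0.03,0.344],[1,-12.07,0,0.03,0.344],[1,-12.07,0,0.03,0.344]])

```text
clock: 6.35
tool_pos: [0.5673, 0.0027, 0.3415]
orientation: [[-0.792, -0.001, 0.61], [-0.61, -0.0, -0.792], [0.001, -1.0, -0.0]]
wrist_force: [-0.2, 0.5, -2.3]
gripper_width: 0.0279
```

Run:
```python
from h import *
s=r.state();R=np.array(s['orientation']);t=s['tool_pos'];print(s['clock'],t,np.degrees(np.arctan2(R[1,0],R[0,0])),s['wrist_force'])
dl=np.r_[0.5693+.0018*R[0,0],0.0042+.0018*R[1,0],.2018+.06]-t;print(R.T@dl*100)
m=r.camera_model('side');p,d=r.snapshot('side');crop(p,270,150,110,110,6,'pics/f.png')
```

```text
6.35 [0.56728005 0.00270858 0.34154647] -142.40309660761355 [-0.2359476   0.54599954 -2.33263306]
[-7.73055079e-02  7.97458737e+00  6.64397513e-03]
```

View pics/f.png

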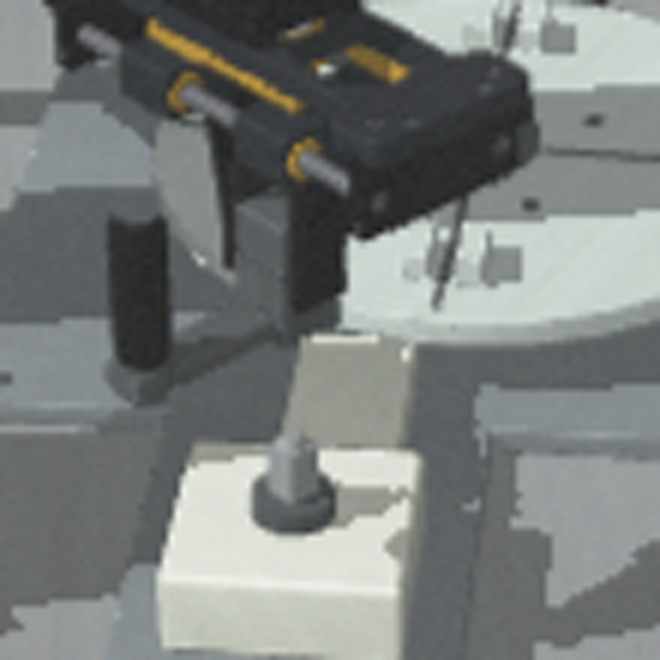

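Request:
arm_command(deltas=[[1,-0.05,1,0,0],[1,-0.05,2.5,0,0],[1,-0.05,4,0,0],[1,-0.05,4.8,0,0],[1,-0.05,5,0,0],[1,-0.05,5.2,0,0],[1,-0.05,5.4,0,0],[1,-0.05,5.5,0,0],[1,-0.05,5.5,0,0]])

```text
clock: 7.3
tool_pos: [0.5679, 0.004, 0.287]
orientation: [[-0.792, 0.001, 0.611], [-0.611, -0.0, -0.792], [-0.0, -1.0, 0.0]]
wrist_force: [-0.2, 0.0, -2.8]
gripper_width: 0.0278
```

Run:
```python
from h import *
s=r.state();print(s['clock'],s['tool_pos'],s['wrist_force'],s['torque'])
p,d=r.snapshot('side');crop(p,270,150,110,110,6,'pics/g.png')
```

```text
7.3 [0.56793427 0.00401581 0.28703349] [-0.17054344  0.0286114  -2.79190128] [ 0.02440393 -0.07433463 -0.01493641]
```

View pics/g.png

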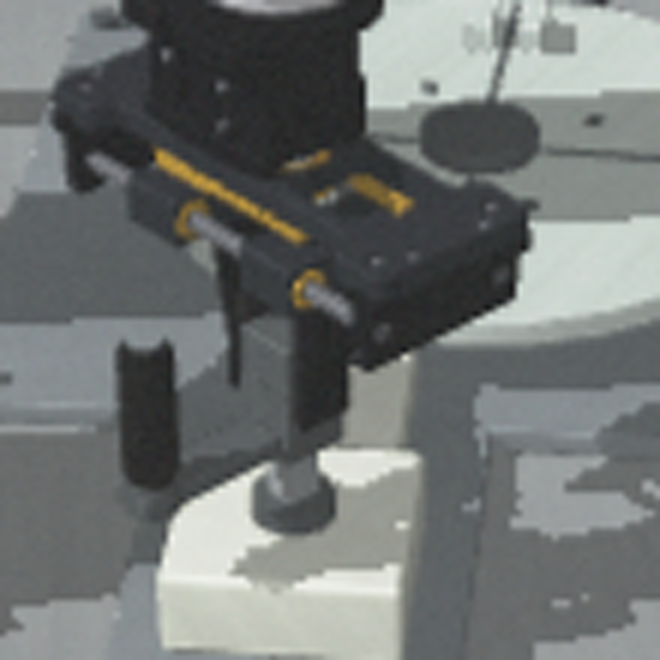

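Request:
arm_command(deltas=[[1,0,0.1,0,0],[1,0,0.2,0,0],[1,0,0.3,0,0],[1,0,0.4,0,0]])

```text
clock: 7.75
tool_pos: [0.5679, 0.004, 0.2827]
orientation: [[-0.792, 0.0, 0.611], [-0.611, -0.0, -0.792], [-0.0, -1.0, 0.0]]
wrist_force: [0.7, 0.1, -3.2]
gripper_width: 0.0277
```

Request:
arm_command(deltas=[[1,0,0.1,0,0],[1,0,0.2,0,0],[1,0,0.3,0,0],[1,0,0.4,0,0],[1,0,0.5,0,0]])

```text
clock: 8.25
tool_pos: [0.5679, 0.004, 0.2776]
orientation: [[-0.792, -0.0, 0.611], [-0.611, -0.0, -0.792], [0.0, -1.0, 0.0]]
wrist_force: [-1.4, -0.7, -2.9]
gripper_width: 0.0281
```

Sliding down without resistance, 16 mm above the seat.

Request:
arm_command(deltas=[[1,0,0.2,0,0],[1,0,0.4,0,0],[1,0,0.6,0,0],[1,0,0.8,0,0],[1,0,1,0,0],[1,0,1.2,0,0],[1,0,1.3,0,0],[1,0,1.3,0,0]])

```text
clock: 9.05
tool_pos: [0.5678, 0.004, 0.2645]
orientation: [[-0.792, -0.0, 0.611], [-0.611, 0.0, -0.792], [0.0, -1.0, -0.0]]
wrist_force: [-0.4, 0.4, -3.5]
gripper_width: 0.0276
```

Request:
arm_command(deltas=[[1,0,0.05,0,0],[1,0,0.1,0,0],[1,0,0.15,0,0],[1,0,0.2,0,0],[1,0,0.2,0,0]])

```text
clock: 9.55
tool_pos: [0.5679, 0.004, 0.2627]
orientation: [[-0.792, -0.0, 0.611], [-0.611, 0.0, -0.792], [0.0, -1.0, -0.0]]
wrist_force: [0.2, 1.0, -2.0]
gripper_width: 0.0277
```

Request:
arm_command(deltas=[[1,0,0.05,0,0],[1,0,0.1,0,0],[1,0,0.1,0,0]])

```text
clock: 9.85
tool_pos: [0.5679, 0.004, 0.2617]
orientation: [[-0.792, -0.0, 0.611], [-0.611, 0.0, -0.792], [0.0, -1.0, -0.0]]
wrist_force: [0.9, -0.7, -2.6]
gripper_width: 0.0277
```

Request:
arm_command(deltas=[[1,0,0.05,0,0],[1,0,0.1,0,0],[1,0,0.1,0,0]])

```text
clock: 10.15
tool_pos: [0.5678, 0.004, 0.2616]
orientation: [[-0.792, 0.0, 0.611], [-0.611, -0.0, -0.792], [-0.0, -1.0, 0.0]]
wrist_force: [-2.1, 0.9, 4.6]
gripper_width: 0.0281
```

It has seated: +4.6 N with the underside at seat height. I release and rise to look.

Request:
arm_command(deltas=[[0.6,0,0,0,0],[0.3,0,0,0,0],[0.2,0,0,0,0],[0.2,0,0,0,0],[0.2,0,-1,0,0],[0.2,0,-3,0,0],[0.2,0,-6,0,0],[0.2,2,-9,0,0],[0.2,4,-11,0,0],[0.2,6,-12,0,0],[0.2,7,-12,0,0],[0.2,7,-12,0,0]])

```text
clock: 11.35
tool_pos: [0.5115, -0.0392, 0.3811]
orientation: [[-0.793, -0.0, 0.609], [-0.609, 0.0, -0.793], [0.0, -1.0, -0.0]]
wrist_force: [-0.4, 1.3, -1.0]
gripper_width: 0.0697
```

Run:
```python
from h import *
r.state()
m=r.camera_model('wrist');p,d=r.snapshot('wrist');cv2.imwrite('pics/i.png',p[:,:,::-1]);np.save('pics/i.npy',d);np.save('pics/i_m.npy',m,allow_pickle=True)
s=r.state();R=np.array(s['orientation']);print(s['clock'],s['tool_pos'],s['gripper_width'],s['wrist_force'],np.degrees(np.arctan2(R[1,0],R[0,0])))
c=cloud(m,d);q=c.reshape(3,-1).T;q=q[np.linalg.norm(q[:,:2]-[.5693,.0042],axis=1)<.09]
h=q[(q[:,2]>.105)&(q[:,2]<.118)];h=h[np.linalg.norm(h[:,:2]-[.5693,.0042],axis=1)<.022]
print(h[:,2].mean(),cv2.minAreaRect((h[:,:2]*1000).astype(np.float32)))
g=q[(q[:,2]>.130)&(q[:,2]<.142)];print(len(g),g.mean(0),cv2.minEnclosingCircle((g[:,:2]*1000).astype(np.float32)))
```

```text
11.4 [ 0.51217664 -0.03886641  0.38064037] 0.06958624670392295 [0.21181422 0.45947666 0.41291258] -142.43038077155688
0.11226226709321023 ((566.7423706054688, 2.6435928344726562), (28.07558822631836, 28.07172393798828), 37.5542106628418)
127 [ 0.51392405 -0.03830161  0.13116373] ((510.41888427734375, -40.61234664916992), 8.99280071258545)
```

View pics/i.png

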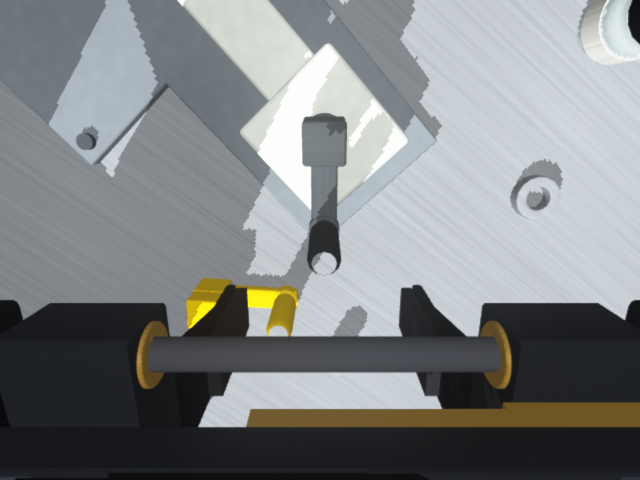

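The crank is fully down: hub top at 0.1123, 0.112 expected. The grip top at (323,263) lies right under the TCP, so I descend and take it.

Request:
arm_command(deltas=[[0.2,0,1,0,0],[0.2,0,3,0,0],[0.2,0,5.5,0,0],[0.2,0,8,0,0],[0.2,0,9.6,0,0],[0.2,0,10.2,0,0],[0.5,0,10.2,0,0],[0.7,0,10.2,0,0],[0.8,0,10.2,0,0],[1,0,10.2,0,0],[1,0,10.2,0,0],[1,0,10.2,0,0]])

```text
clock: 12.6
tool_pos: [0.5125, -0.0388, 0.2792]
orientation: [[-0.792, 0.001, 0.611], [-0.611, -0.0, -0.792], [-0.001, -1.0, 0.001]]
wrist_force: [-0.1, -0.5, 0.2]
gripper_width: 0.0297
```

Request:
arm_command(deltas=[[1,0,0,0,0],[1,0,0,0,0],[1,0,0,0,0],[1,0,0,0,0]])

```text
clock: 13.0
tool_pos: [0.5124, -0.0388, 0.2788]
orientation: [[-0.792, -0.0, 0.611], [-0.611, -0.0, -0.792], [0.0, -1.0, 0.0]]
wrist_force: [0.0, -0.7, 1.3]
gripper_width: 0.0212
```

Run:
```python
from h import *
s=r.state();R=np.array(s['orientation']);print(s['clock'],s['tool_pos'],s['gripper_width'],s['wrist_force'],s['qpos'])
print('tool frame F',R.T@s['wrist_force'])
p,d=r.snapshot('top');crop(p,120,120,150,130,5,'pics/j.png');np.save('pics/j.npy',d);cv2.imwrite('pics/j_full.png',p[:,:,::-1])
```

```text
13.0 [ 0.51240191 -0.03878627  0.27882831] 0.021166115520054412 [ 0.01608824 -0.72071937  1.31970395] [-2.93262414e-01  5.75711675e-01  1.82108218e+00 -8.11234795e-05
  7.44822303e-01  6.20775723e-01]
tool frame F [ 0.42740731 -1.31967152  0.58060643]
```

View pics/j.png

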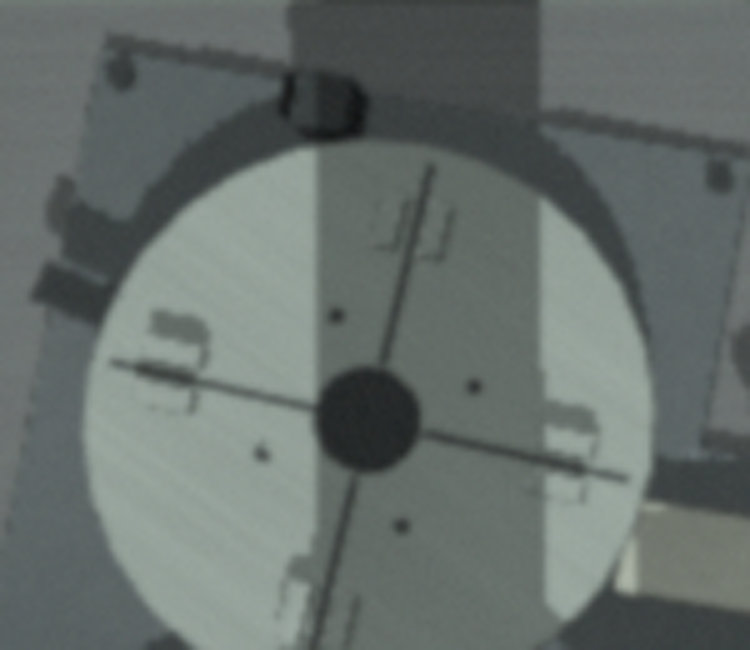

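The lug is the bar at (65,280) in the crop. The stop post is at (320,100), its rubber on the near face. Roughly 0.84 rad of disc travel remains, about 1.6 crank turns. I'll do a first quarter turn clockwise with the tool orientation fixed: x = 7(cosψ-1), z = -7 sinψ.

Request:
arm_command(deltas=[[1,-0.01,0,-0.37,0],[1,-0.09,0,-1.1,0],[1,-0.31,0,-2.05,0],[1,-0.71,0,-3.07,0],[1,-1.34,0,-4.11,0],[1,-2.14,0,-5.04,0],[1,-3.09,0,-5.8,0],[1,-4.15,0,-6.39,0],[1,-5.19,0,-6.76,0],[1,-6.03,0,-6.93,0],[1,-6.63,0,-6.99,0],[1,-7,0,-7,0]])

```text
clock: 14.25
tool_pos: [0.524, 0.0604, 0.2797]
orientation: [[-0.791, -0.003, 0.612], [-0.612, -0.001, -0.791], [0.003, -1.0, -0.001]]
wrist_force: [-4.4, -1.2, 10.3]
gripper_width: 0.0215
```

Run:
```python
from h import *
for i in range(2):
    s=r.state();R=np.array(s['orientation']);print(s['clock'],s['tool_pos'],s['gripper_width'],s['wrist_force'],'toolF',R.T@s['wrist_force'])
    p,d=r.snapshot('side')
crop(p,255,140,170,135,4,'pics/k.png')
```

```text
14.25 [0.52397509 0.06036987 0.27969418] 0.021505266312606408 [-4.36346589 -1.15105184 10.2843743 ] toolF [  4.18064533 -10.27227056  -1.77081105]
14.3 [0.52426496 0.06058417 0.27974577] 0.021200229054841365 [-3.5235208  -0.42361153 11.57257831] toolF [  3.0675039  -11.56517976  -1.83200746]
```

View pics/k.png

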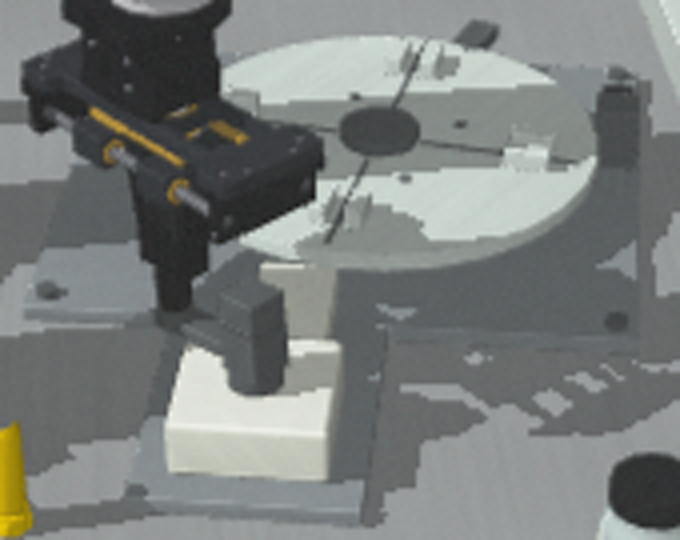

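The crank turned and stays down, and the disc moved. Tangential force is about 4 N, as expected, with a light downward press. I continue from ψ = 90° to 220°.

Request:
arm_command(deltas=[[1,-0.73,0,0.04,0],[1,-1.93,0,0.27,0],[1,-3.29,0,0.82,0],[1,-4.59,0,1.72,0],[1,-5.66,0,2.89,0],[1,-6.44,0,4.27,0],[1,-6.89,0,5.78,0],[1,-6.99,0,7.37,0],[1,-6.73,0,8.93,0],[1,-6.24,0,10.18,0],[1,-5.66,0,11.11,0],[1,-5.36,0,11.5,0]])

```text
clock: 15.55
tool_pos: [0.64, 0.002, 0.281]
orientation: [[-0.793, 0.009, 0.609], [-0.609, 0.002, -0.793], [-0.009, -1.0, 0.004]]
wrist_force: [5.2, 4.1, 6.9]
gripper_width: 0.0213
```

```bash
cat > st.py <<'E'
from h import *
import sys
psi=np.radians(float(sys.argv[1]))
s=r.state();R=np.array(s['orientation']);F=R.T@s['wrist_force'];t=s['tool_pos']
v=t[:2]-np.array([.5679,.0039])
print(s['clock'],t,s['gripper_width'],'Fz',s['wrist_force'][2].round(1),'radial(out)',(F[0]*np.cos(psi)-F[2]*np.sin(psi)).round(2),'resist',(F[0]*np.sin(psi)+F[2]*np.cos(psi)).round(2),
 'psi meas',(-142.42-np.degrees(np.arctan2(v[1],v[0])))%360,'rad',np.linalg.norm(v))
E
python3 st.py 220
```

```text
15.55 [0.63998969 0.00201622 0.28104885] 0.021297347580053545 Fz 6.9 radial(out) 5.08 resist 4.33 psi meas 219.07685557267692 rad 0.07211430327178009
```

Run:
```python
from h import *
m=r.camera_model('wrist');p,d=r.snapshot('wrist');cv2.imwrite('pics/l.png',p[:,:,::-1])
m2=r.camera_model('side');p2,d2=r.snapshot('side');crop(p2,255,140,170,135,4,'pics/l2.png')
for mm,dd,n in((m,d,'w'),(m2,d2,'s')):
    q=cloud(mm,dd).reshape(3,-1).T;h=q[(np.linalg.norm(q[:,:2]-[.568,.004],axis=1)<.012)&(q[:,2]>.09)&(q[:,2]<.13)];print(n,len(h),np.median(h,0) if len(h) else '')
```

```text
w 0 
s 52 [0.56836291 0.00283914 0.11189672]
```

View pics/l2.png

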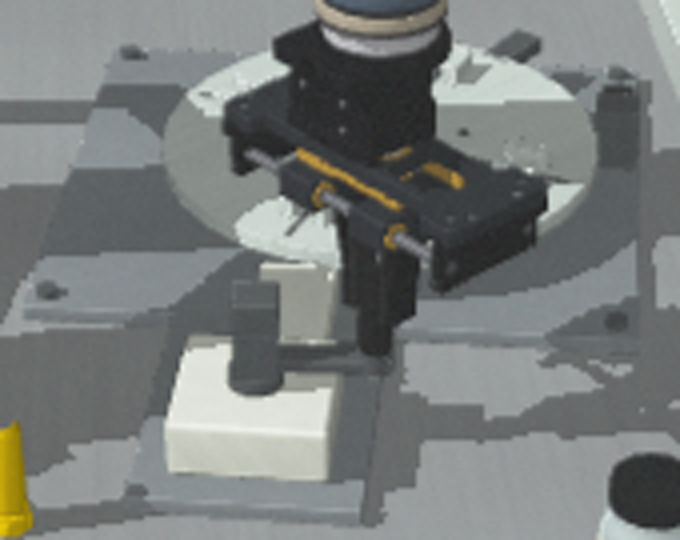

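Request:
arm_command(deltas=[[1,0.33,0,0.36,0],[1,1.05,0,1.02,0],[1,2.18,0,1.74,0],[1,3.67,0,2.29,0],[1,5.24,0,2.5,0],[1,6.82,0,2.35,0],[1,8.32,0,1.84,0],[1,9.67,0,1.02,0],[1,10.8,0,-0.09,0],[1,11.65,0,-1.43,0],[1,12.05,0,-2.45,0],[1,12.21,0,-3.04,0]])

```text
clock: 16.85
tool_pos: [0.5233, -0.0487, 0.2797]
orientation: [[-0.792, 0.005, 0.61], [-0.611, -0.001, -0.792], [-0.004, -1.0, 0.004]]
wrist_force: [4.9, -0.2, 4.0]
gripper_width: 0.0211
```

```bash
python3 st.py 348
python3 - <<'E'
from h import *
p,d=r.snapshot('top');crop(p,120,120,150,130,5,'pics/m.png')
E
```

```text
16.85 [ 0.52326579 -0.04873365  0.27973723] 0.021093405123708726 Fz 4.0 radial(out) -3.03 resist 3.89 psi meas 347.8784949363281 rad 0.0690109670327469
```

View pics/m.png

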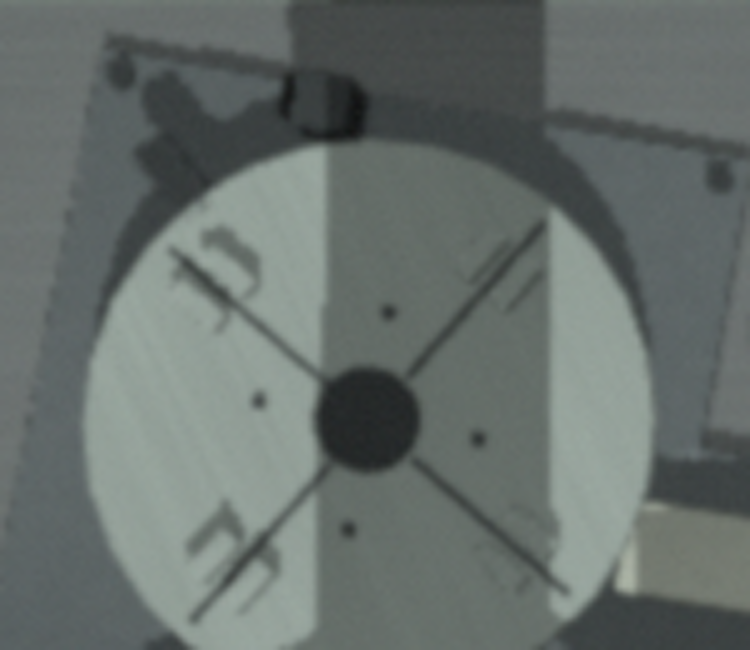

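The disc has turned about 29° and the lug is near (170,165). I'll use depth to get the remaining gap.

Run:
```python
from h import *
m=r.camera_model('top');p,d=r.snapshot('top');c=cloud(m,d)
f=np.load('pics/j.npy');c0=cloud(m,f)
# disc centre: unit frame. fit from disc-rim mask z 0.048-0.056
z=c[2];M=(z>.046)&(z<.058);M[:, :120]=0;M[:,265:]=0;M[:130]=0;M[290:]=0
k=cv2.morphologyEx(M.astype(np.uint8),cv2.MORPH_OPEN,np.ones((9,9)))
pts=c[:2,k>0].T;hull=cv2.convexHull((pts*1000).astype(np.float32));cc,rr=cv2.minEnclosingCircle(hull);print(cc,rr)
cc=np.array(cc)/1000
for n,cl in(('start',c0),('now',c)):
    q=cl.reshape(3,-1).T;v=q[:,:2]-cc;R=np.linalg.norm(v,axis=1);a=np.degrees(np.arctan2(v[:,1],v[:,0]))
    for lo,hi in((.153,.165),(.165,.175),(.175,.19)):
        s=(R>lo)&(R<hi)&(q[:,2]>.025)&(q[:,2]<.08)&(a>-30)&(a<100)
        A=np.round(a[s]).astype(int)
        print(n,lo,[(int(x),int((A==x).sum()),round(float(np.median(q[s][A==x][:,2])),3)) for x in np.unique(A)])
```

```text
(685.3175048828125, 412.43719482421875) 14.899458885192871
start 0.153 []
start 0.165 [(-30, 3, 0.064), (-29, 1, 0.061), (6, 1, 0.026)]
start 0.175 [(-30, 6, 0.058), (-29, 5, 0.061), (-28, 4, 0.057), (-27, 2, 0.058), (6, 1, 0.027)]
now 0.153 []
now 0.165 [(-30, 5, 0.054), (-29, 3, 0.06), (5, 1, 0.026)]
now 0.175 [(-30, 3, 0.059), (-29, 10, 0.06), (-28, 5, 0.061)]
```

```bash
cat > lug.py <<'E'
from h import *
def ray(m,u,v,z):
    f=K(m);dr=m['cam_to_world'][:3,:3]@np.array([(u-m['cx'])/f,(v-m['cy'])/f,1]);o=m['cam_to_world'][:3,3];return o+dr*(z-o[2])/dr[2]
m=r.camera_model('top');p,d=r.snapshot('top');c=cloud(m,d);c0=cloud(m,np.load('pics/j.npy'))
z=c[2];print('z at disc',z[190:220:8,150:240:15].round(3).tolist())
cc=ray(m,193.6,203.6,.06)[:2];print('centre',cc)
for n,cl in(('start',c0),('now',c)):
    q=cl.reshape(3,-1).T;v=q[:,:2]-cc;R=np.linalg.norm(v,axis=1);a=np.degrees(np.arctan2(v[:,1],v[:,0]))
    for lo,hi in((.154,.162),(.162,.170),(.170,.178),(.178,.186),(.186,.196)):
        s=(R>lo)&(R<hi)&(q[:,2]>.03)&(q[:,2]<.09)&(a>-10)&(a<100)
        A=np.round(a[s]).astype(int)
        print(n,lo,[(int(x),int((A==x).sum()),round(float(np.median(q[s][A==x][:,2])),3)) for x in np.unique(A)])
E
python3 lug.py
```

```text
z at disc [[0.048, 0.058, 0.049, 0.062, 0.045, 0.055], [0.051, 0.045, 0.051, 0.06, 0.05, 0.054], [0.049, 0.05, 0.053, 0.07, 0.051, 0.053], [0.048, 0.051, 0.054, 0.057, 0.046, 0.052]]
centre [0.66694456 0.28142278]
start 0.154 [(5, 1, 0.058), (6, 9, 0.047), (7, 5, 0.058), (8, 4, 0.054), (9, 6, 0.053), (10, 3, 0.049), (11, 3, 0.057), (12, 4, 0.048), (13, 3, 0.044), (14, 2, 0.05), (63, 2, 0.052), (64, 2, 0.05), (65, 3, 0.053), (66, 5, 0.055), (67, 1, 0.053), (68, 4, 0.052), (69, 3, 0.051), (70, 4, 0.051), (71, 2, 0.053)]
start 0.162 [(4, 1, 0.055), (5, 7, 0.053), (6, 4, 0.06), (7, 2, 0.061), (8, 2, 0.058), (9, 3, 0.059), (10, 3, 0.064), (11, 4, 0.059), (12, 3, 0.059), (13, 3, 0.058), (14, 3, 0.06), (15, 6, 0.058), (16, 2, 0.058), (63, 1, 0.053), (64, 3, 0.053), (65, 3, 0.05), (66, 3, 0.053), (67, 5, 0.049), (68, 3, 0.049), (69, 4, 0.054), (70, 2, 0.051), (71, 1, 0.052)]
start 0.17 [(4, 8, 0.048), (5, 5, 0.045), (6, 5, 0.058), (7, 5, 0.056), (8, 4, 0.062), (9, 3, 0.061), (10, 4, 0.057), (11, 3, 0.06), (12, 4, 0.061), (13, 2, 0.058), (14, 4, 0.059), (15, 4, 0.062), (16, 3, 0.064), (63, 1,
[... 1494 characters left out ...]
14, 4, 0.06), (15, 3, 0.062), (16, 3, 0.059), (36, 4, 0.051), (37, 4, 0.053), (38, 4, 0.051), (39, 3, 0.056), (40, 3, 0.053), (41, 5, 0.054), (42, 2, 0.054), (43, 3, 0.052)]
now 0.178 [(4, 5, 0.045), (5, 2, 0.058), (6, 4, 0.056), (7, 4, 0.058), (8, 3, 0.058), (9, 5, 0.061), (10, 3, 0.062), (11, 4, 0.061), (12, 4, 0.057), (13, 4, 0.058), (14, 5, 0.062), (15, 2, 0.059), (36, 4, 0.047), (37, 3, 0.055), (38, 4, 0.052), (39, 6, 0.052), (40, 5, 0.052), (41, 2, 0.053), (42, 4, 0.053)]
now 0.186 [(9, 1, 0.057), (10, 1, 0.063), (11, 1, 0.061), (12, 3, 0.059), (13, 2, 0.058), (14, 1, 0.064), (36, 2, 0.049), (37, 4, 0.052), (38, 3, 0.053), (39, 3, 0.053), (40, 2, 0.056), (41, 3, 0.049), (42, 4, 0.052)]
```

Clean depth: the lug's leading edge is at 35.3° and the rubber face at about 16.2°. That leaves about 19° of disc, some 230° of crank, so touch should come near ψ = 578°. I continue to 460°.

Request:
arm_command(deltas=[[1,0.06,0,-0.36,0],[1,0.15,0,-1.21,0],[1,0.08,0,-2.43,0],[1,-0.27,0,-3.85,0],[1,-0.91,0,-5.16,0],[1,-1.81,0,-6.32,0],[1,-2.93,0,-7.26,0],[1,-4.22,0,-7.95,0],[1,-5.63,0,-8.35,0],[1,-6.85,0,-8.46,0],[1,-7.7,0,-8.41,0],[1,-8.06,0,-8.35,0]])

```text
clock: 18.2
tool_pos: [0.5337, 0.0664, 0.279]
orientation: [[-0.79, -0.008, 0.613], [-0.613, -0.001, -0.79], [0.007, -1.0, -0.004]]
wrist_force: [-5.6, -0.5, 15.4]
gripper_width: 0.0216
```

```bash
python3 st.py 460; python3 lug.py | grep now
```

```text
18.2 [0.53370176 0.06642916 0.27903612] 0.02163150838824752 Fz 15.4 radial(out) 2.18 resist 5.31 psi meas 98.90501841141037 rad 0.07127001434868159
now 0.154 [(5, 2, 0.048), (6, 7, 0.051), (7, 4, 0.059), (8, 4, 0.051), (9, 5, 0.058), (10, 5, 0.056), (11, 3, 0.047), (12, 4, 0.05), (13, 4, 0.053), (14, 1, 0.04), (26, 2, 0.052), (27, 3, 0.052), (28, 3, 0.055), (29, 4, 0.052), (30, 4, 0.05), (31, 2, 0.056), (32, 2, 0.055), (33, 5, 0.055), (34, 1, 0.051), (35, 1, 0.044)]
now 0.162 [(4, 1, 0.065), (5, 12, 0.048), (6, 4, 0.059), (7, 2, 0.062), (8, 4, 0.059), (9, 2, 0.054), (10, 4, 0.058), (11, 3, 0.061), (12, 3, 0.06), (13, 3, 0.057), (14, 4, 0.057), (15, 5, 0.058), (16, 2, 0.054), (27, 4, 0.052), (28, 2, 0.052), (29, 5, 0.054), (30, 3, 0.053), (31, 4, 0.05), (32, 3, 0.055), (33, 3, 0.055), (34, 2, 0.052)]
now 0.17 [(4, 6, 0.048), (5, 6, 0.059), (6, 2, 0.059), (7, 4, 0.058), (8, 4, 0.058), (9, 2, 0.062), (10, 4, 0.059), (11, 3, 0.059), (12, 3, 0.061), (13, 4, 0.06), (14, 2, 0.06), (15, 4, 0.06), (16, 2, 0.061), (27, 4, 0.049), (28, 4, 0.055), (29, 3, 0.05), (30, 3, 0.057), (31, 4, 0.053), (32, 4, 0.053), (33, 3, 0.053), (34, 2, 0.054)]
now 0.178 [(4, 6, 0.05), (5, 3, 0.059), (6, 2, 0.057), (7, 3, 0.059), (8, 4, 0.06), (9, 5, 0.059), (10, 2, 0.058), (11, 4, 0.056), (12, 2, 0.057), (13, 5, 0.057), (14, 6, 0.06), (15, 1, 0.062), (16, 2, 0.058), (27, 4, 0.051), (28, 3, 0.058), (29, 4, 0.053), (30, 3, 0.052), (31, 2, 0.052), (32, 4, 0.054), (33, 3, 0.055), (34, 1, 0.047)]
now 0.186 [(9, 1, 0.063), (10, 1, 0.059), (11, 1, 0.055), (12, 2, 0.058), (13, 3, 0.054), (14, 1, 0.058), (27, 1, 0.055), (28, 2, 0.049), (29, 3, 0.053), (30, 3, 0.053), (31, 3, 0.049), (32, 4, 0.051), (33, 3, 0.051)]
```

Request:
arm_command(deltas=[[1,-0.47,0,0.1,0],[1,-1.29,0,0.35,0],[1,-2.28,0,0.83,0],[1,-3.28,0,1.53,0],[1,-4.14,0,2.39,0],[1,-4.78,0,3.28,0],[1,-5.22,0,4.15,0],[1,-5.51,0,4.96,0],[1,-5.65,0,5.55,0],[1,-5.71,0,5.92,0],[1,-5.71,0,5.92,0]])

```text
clock: 19.35
tool_pos: [0.6185, 0.0562, 0.2801]
orientation: [[-0.793, 0.005, 0.609], [-0.609, 0.005, -0.793], [-0.007, -1.0, -0.001]]
wrist_force: [6.1, 9.6, 9.8]
gripper_width: 0.0208
```

```bash
python3 st.py 532; python3 lug.py | grep now; python3 st.py 532;python3 - <<'E'
from h import *
p,d=r.snapshot('top');crop(p,120,120,100,80,7,'pics/n.png')
E
```

```text
19.35 [0.61846848 0.05618659 0.28007374] 0.020815810901113688 Fz 9.8 radial(out) 11.16 resist 2.38 psi meas 171.62300948887705 rad 0.07273966811184435
now 0.154 [(5, 2, 0.05), (6, 9, 0.05), (7, 4, 0.05), (8, 5, 0.055), (9, 4, 0.053), (10, 4, 0.049), (11, 4, 0.056), (12, 4, 0.052), (13, 1, 0.042), (14, 2, 0.048), (15, 1, 0.034), (20, 2, 0.053), (21, 3, 0.057), (22, 3, 0.052), (23, 3, 0.057), (24, 2, 0.053), (25, 2, 0.054), (26, 5, 0.05), (27, 3, 0.054), (28, 1, 0.052)]
now 0.162 [(4, 2, 0.052), (5, 7, 0.044), (6, 3, 0.061), (7, 4, 0.056), (8, 2, 0.055), (9, 3, 0.056), (10, 4, 0.057), (11, 5, 0.058), (12, 2, 0.061), (13, 4, 0.057), (14, 3, 0.059), (15, 5, 0.059), (16, 2, 0.054), (20, 4, 0.052), (21, 3, 0.052), (22, 4, 0.052), (23, 2, 0.051), (24, 4, 0.056), (25, 3, 0.055), (26, 6, 0.054), (27, 2, 0.049), (28, 2, 0.05)]
now 0.17 [(4, 4, 0.045), (5, 6, 0.053), (6, 5, 0.058), (7, 3, 0.058), (8, 3, 0.06), (9, 4, 0.058), (10, 4, 0.056), (11, 5, 0.057), (12, 2, 0.058), (13, 4, 0.06), (14, 5, 0.059), (15, 3, 0.058), (16, 3, 0.06), (20, 1, 0.055), (21, 3, 0.055), (22, 4, 0.052), (23, 5, 0.053), (24, 3, 0.048), (25, 4, 0.055), (26, 3, 0.051), (27, 3, 0.054)]
now 0.178 [(4, 7, 0.04), (5, 4, 0.057), (6, 3, 0.058), (7, 2, 0.058), (8, 3, 0.059), (9, 5, 0.059), (10, 3, 0.06), (11, 3, 0.061), (12, 3, 0.061), (13, 3, 0.058), (14, 3, 0.061), (15, 3, 0.06), (16, 1, 0.058), (20, 1, 0.056), (21, 4, 0.053), (22, 2, 0.051), (23, 3, 0.056), (24, 3, 0.052), (25, 3, 0.055), (26, 5, 0.055), (27, 3, 0.056), (28, 1, 0.047)]
now 0.186 [(9, 1, 0.057), (10, 2, 0.057), (11, 1, 0.057), (12, 3, 0.057), (13, 2, 0.059), (14, 2, 0.058), (21, 3, 0.052), (22, 4, 0.052), (23, 3, 0.052), (24, 2, 0.051), (25, 4, 0.05), (26, 2, 0.049), (27, 3, 0.057)]
19.4 [0.61834975 0.05626905 0.2801046 ] 0.020970159087324657 Fz 9.8 radial(out) 10.9 resist 2.59 psi meas 171.51059670971992 rad 0.07271653661288152
```

View pics/n.png

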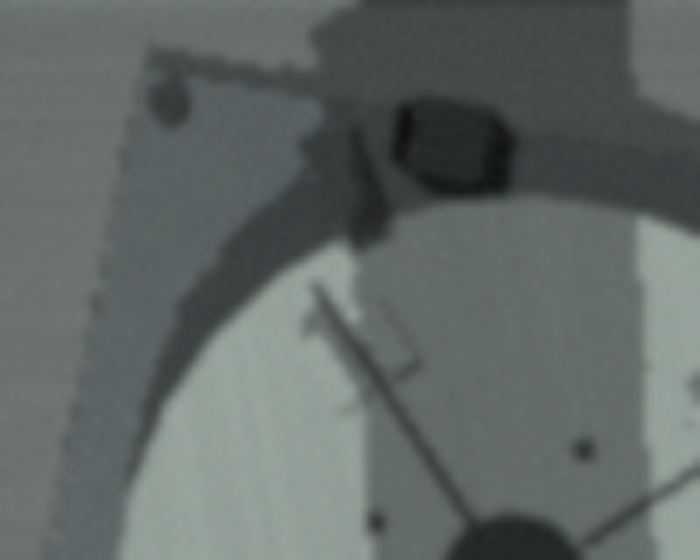

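The lug's leading edge is at about 20.2° with rubber at 16.3°, so roughly 4° of disc (48° of crank) remains. Radial pull is 11 N outward, so I shift the circle 1 mm and go on slowly to 556°.

Request:
arm_command(deltas=[[1,-0.11,0,0.3,0],[1,-0.16,0,0.61,0],[1,-0.17,0,0.9,0],[1,-0.17,0,1.21,0],[1,-0.15,0,1.51,0],[1,-0.12,0,1.82,0],[1,-0.08,0,2.13,0],[1,-0.02,0,2.43,0],[1,0.1,0,2.9,0],[1,0.1,0,2.9,0]])

```text
clock: 20.45
tool_pos: [0.6355, 0.0315, 0.2801]
orientation: [[-0.793, 0.005, 0.61], [-0.61, 0.003, -0.793], [-0.006, -1.0, 0.001]]
wrist_force: [6.4, 5.8, 8.6]
gripper_width: 0.0209
```

```bash
sed -i 's/hi in((.154,.162),(.162,.170),(.170,.178),(.178,.186),(.186,.196))/hi in((.162,.170),(.170,.178),(.178,.186))/' lug.py; python3 st.py 556; python3 lug.py | grep now; python3 st.py 556
```

```text
20.45 [0.63547951 0.03145031 0.28008804] 0.02094346901840887 Fz 8.6 radial(out) 8.12 resist 3.1 psi meas 195.40063041440288 rad 0.07297951579858707
now 0.162 [(4, 1, 0.042), (5, 8, 0.051), (6, 4, 0.062), (7, 1, 0.057), (8, 5, 0.059), (9, 1, 0.058), (10, 4, 0.058), (11, 5, 0.058), (12, 3, 0.062), (13, 4, 0.059), (14, 3, 0.055), (15, 5, 0.062), (16, 2, 0.06), (18, 3, 0.052), (19, 4, 0.055), (20, 2, 0.053), (21, 4, 0.051), (22, 4, 0.053), (23, 2, 0.055), (24, 4, 0.054), (25, 3, 0.052), (26, 1, 0.053)]
now 0.17 [(4, 5, 0.05), (5, 6, 0.06), (6, 2, 0.063), (7, 4, 0.06), (8, 3, 0.058), (9, 3, 0.059), (10, 3, 0.058), (11, 4, 0.059), (12, 3, 0.059), (13, 3, 0.058), (14, 3, 0.056), (15, 3, 0.061), (16, 3, 0.062), (19, 3, 0.054), (20, 4, 0.052), (21, 3, 0.055), (22, 3, 0.055), (23, 3, 0.052), (24, 5, 0.05), (25, 4, 0.052)]
now 0.178 [(4, 6, 0.048), (5, 3, 0.057), (6, 4, 0.061), (7, 3, 0.056), (8, 5, 0.061), (9, 2, 0.058), (10, 4, 0.059), (11, 2, 0.057), (12, 4, 0.056), (13, 4, 0.058), (14, 4, 0.059), (15, 3, 0.057), (16, 1, 0.058), (18, 1, 0.048), (19, 5, 0.054), (20, 4, 0.053), (21, 3, 0.053), (22, 4, 0.051), (23, 4, 0.05), (24, 4, 0.05), (25, 3, 0.055)]
20.5 [0.63541252 0.03152098 0.28008909] 0.020952408015962123 Fz 8.4 radial(out) 7.8 resist 3.26 psi meas 195.3293637759585 rad 0.0729442210735918
```

Request:
arm_command(deltas=[[1,0.07,0,0.29,0],[1,0.16,0,0.59,0],[1,0.28,0,0.88,0],[1,0.4,0,1.16,0],[1,0.4,0,1.16,0],[1,0.4,0,1.16,0]])

```text
clock: 21.1
tool_pos: [0.6391, 0.0197, 0.2801]
orientation: [[-0.792, 0.004, 0.61], [-0.61, 0.002, -0.792], [-0.005, -1.0, 0.001]]
wrist_force: [5.0, 4.1, 8.5]
gripper_width: 0.0211
```

```bash
python3 st.py 566
```

```text
21.1 [0.63913942 0.01966708 0.28007919] 0.021104719760029193 Fz 8.5 radial(out) 5.78 resist 3.02 psi meas 205.10017566731136 rad 0.07296339114288601
```

Request:
arm_command(deltas=[[1,0.11,0,0.22,0],[1,0.23,0,0.43,0],[1,0.35,0,0.64,0],[1,0.35,0,0.64,0],[1,0.35,0,0.64,0]])

```text
clock: 21.6
tool_pos: [0.6402, 0.0123, 0.2801]
orientation: [[-0.792, 0.004, 0.61], [-0.61, 0.002, -0.792], [-0.004, -1.0, 0.001]]
wrist_force: [6.0, 5.2, 8.5]
gripper_width: 0.0214
```

```bash
python3 st.py 572
```

```text
21.6 [0.64023357 0.01233823 0.28011604] 0.021388037161975775 Fz 8.5 radial(out) 6.51 resist 4.55 psi meas 210.92611205716423 rad 0.07282409795250656
```

Request:
arm_command(deltas=[[1,0.13,0,0.2,0],[1,0.28,0,0.4,0],[1,0.28,0,0.4,0],[1,0.28,0,0.4,0]])

```text
clock: 22.0
tool_pos: [0.6405, 0.0074, 0.2802]
orientation: [[-0.792, 0.004, 0.61], [-0.61, 0.001, -0.792], [-0.004, -1.0, 0.002]]
wrist_force: [5.6, 3.8, 8.1]
gripper_width: 0.0208
```

```bash
python3 st.py 576;python3 lug.py | grep now; python3 st.py 576
```

```text
22.0 [0.64050429 0.00737286 0.28019637] 0.02081921910750294 Fz 8.1 radial(out) 5.72 resist 3.67 psi meas 214.84147377411543 rad 0.07268729976845513
now 0.162 [(5, 7, 0.044), (6, 6, 0.058), (7, 2, 0.06), (8, 2, 0.056), (9, 4, 0.058), (10, 3, 0.06), (11, 4, 0.061), (12, 3, 0.061), (13, 3, 0.061), (14, 5, 0.056), (15, 6, 0.056), (16, 2, 0.05), (17, 4, 0.052), (18, 3, 0.054), (19, 5, 0.051), (20, 4, 0.057), (21, 2, 0.054), (22, 5, 0.053), (23, 3, 0.054), (24, 3, 0.052)]
now 0.17 [(4, 7, 0.052), (5, 4, 0.057), (6, 3, 0.059), (7, 2, 0.056), (8, 6, 0.056), (9, 3, 0.06), (10, 3, 0.055), (11, 4, 0.06), (12, 3, 0.06), (13, 4, 0.06), (14, 2, 0.058), (15, 2, 0.06), (16, 3, 0.061), (17, 3, 0.055), (18, 3, 0.05), (19, 2, 0.052), (20, 3, 0.052), (21, 2, 0.05), (22, 3, 0.05), (23, 3, 0.051), (24, 1, 0.055)]
now 0.178 [(4, 5, 0.046), (5, 2, 0.058), (6, 5, 0.058), (7, 3, 0.057), (8, 3, 0.058), (9, 4, 0.059), (10, 4, 0.062), (11, 2, 0.058), (12, 4, 0.056), (13, 4, 0.062), (14, 6, 0.059), (15, 3, 0.055), (16, 2, 0.056), (17, 3, 0.049), (18, 4, 0.054), (19, 4, 0.048), (20, 4, 0.054), (21, 4, 0.054), (22, 4, 0.052), (23, 4, 0.052), (24, 2, 0.049)]
22.05 [0.64050151 0.0073491  0.28018074] 0.021062100437791036 Fz 9.1 radial(out) 6.16 resist 2.54 psi meas 214.8600804872681 rad 0.07268338856484019
```

Request:
arm_command(deltas=[[1,0.15,0,0.2,0],[1,0.3,0,0.39,0],[1,0.3,0,0.39,0],[1,0.3,0,0.39,0]])

```text
clock: 22.45
tool_pos: [0.6405, 0.0023, 0.2801]
orientation: [[-0.792, 0.004, 0.61], [-0.61, 0.001, -0.792], [-0.004, -1.0, 0.002]]
wrist_force: [4.9, 2.7, 8.5]
gripper_width: 0.0214
```

```bash
python3 st.py 580
```

```text
22.45 [0.64047232 0.0023218  0.2800848 ] 0.02137218178551483 Fz 8.5 radial(out) 4.87 resist 2.93 psi meas 218.82579393189684 rad 0.07258947369003549
```

Request:
arm_command(deltas=[[1,0.16,0,0.18,0],[1,0.32,0,0.36,0],[1,0.32,0,0.36,0],[1,0.32,0,0.36,0]])

```text
clock: 22.85
tool_pos: [0.6401, -0.0026, 0.2801]
orientation: [[-0.792, 0.004, 0.61], [-0.61, 0.001, -0.792], [-0.004, -1.0, 0.002]]
wrist_force: [5.7, 2.9, 9.0]
gripper_width: 0.0209
```

```bash
python3 st.py 584
```

```text
22.85 [ 0.64007439 -0.00256888  0.28006809] 0.020924794539612008 Fz 9.0 radial(out) 5.4 resist 3.54 psi meas 222.7016510860145 rad 0.07246371254896
```

Request:
arm_command(deltas=[[1,0.18,0,0.17,0],[1,0.36,0,0.34,0],[1,0.36,0,0.34,0],[1,0.36,0,0.34,0]])

```text
clock: 23.25
tool_pos: [0.6393, -0.0076, 0.2801]
orientation: [[-0.792, 0.004, 0.61], [-0.61, 0.001, -0.792], [-0.004, -1.0, 0.002]]
wrist_force: [5.3, 2.3, 9.8]
gripper_width: 0.0208
```

```bash
python3 st.py 588; python3 lug.py | grep now; python3 st.py 588
python3 - <<'E'
from h import *
p,d=r.snapshot('top');crop(p,120,120,100,80,7,'pics/o.png')
p,d=r.snapshot('side');crop(p,340,140,80,60,8,'pics/o2.png')
E
python3 st.py 588
```

```text
23.25 [ 0.63931654 -0.00757058  0.2801098 ] 0.020844581292709368 Fz 9.8 radial(out) 4.86 resist 3.2 psi meas 226.70463709467086 rad 0.07233185131591259
now 0.162 [(4, 2, 0.052), (5, 6, 0.056), (6, 5, 0.059), (7, 5, 0.061), (8, 4, 0.061), (9, 3, 0.059), (10, 3, 0.058), (11, 3, 0.059), (12, 4, 0.06), (13, 5, 0.056), (14, 4, 0.056), (15, 5, 0.057), (16, 4, 0.054), (17, 3, 0.049), (18, 4, 0.052), (19, 4, 0.052), (20, 4, 0.056), (21, 3, 0.052), (22, 4, 0.053), (23, 1, 0.056)]
now 0.17 [(4, 9, 0.051), (5, 6, 0.051), (6, 3, 0.06), (7, 2, 0.056), (8, 5, 0.057), (9, 3, 0.059), (10, 4, 0.06), (11, 3, 0.06), (12, 3, 0.058), (13, 3, 0.06), (14, 3, 0.061), (15, 3, 0.056), (16, 4, 0.059), (17, 2, 0.054), (18, 4, 0.054), (19, 4, 0.053), (20, 2, 0.053), (21, 2, 0.055), (22, 3, 0.052), (23, 2, 0.053)]
now 0.178 [(3, 1, 0.062), (4, 5, 0.048), (5, 2, 0.061), (6, 2, 0.06), (7, 3, 0.054), (8, 3, 0.059), (9, 4, 0.06), (10, 4, 0.06), (11, 3, 0.062), (12, 3, 0.057), (13, 4, 0.062), (14, 5, 0.06), (15, 3, 0.061), (17, 3, 0.054), (18, 4, 0.052), (19, 3, 0.052), (20, 4, 0.051), (21, 3, 0.054), (22, 4, 0.056), (23, 1, 0.047)]
23.3 [ 0.63930654 -0.00754228  0.28011842] 0.021187880838591033 Fz 9.1 radial(out) 4.55 resist 2.76 psi meas 226.68376102153934 rad 0.07231749542434818
23.4 [ 0.63929576 -0.00753397  0.28010973] 0.020983182506980384 Fz 8.6 radial(out) 4.64 resist 2.59 psi meas 226.6786073756757 rad 0.07230553709577277
```

View pics/o.png

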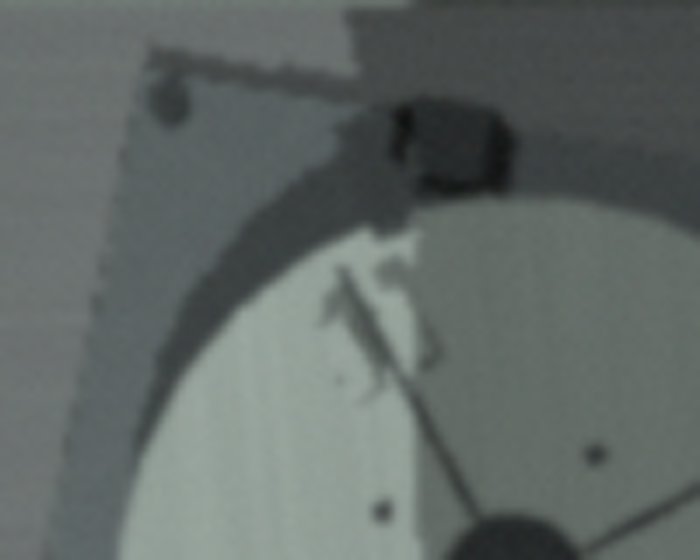

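View pics/o2.png

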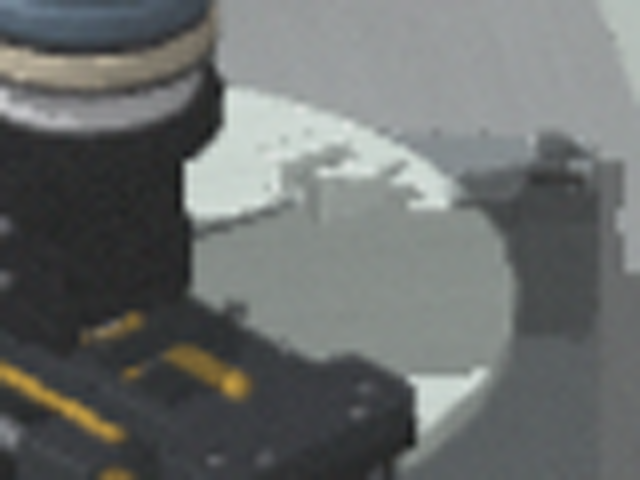

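Request:
arm_command(deltas=[[1,0.19,0,0.16,0],[1,0.37,0,0.32,0],[1,0.37,0,0.32,0],[1,0.37,0,0.32,0]])

```text
clock: 23.8
tool_pos: [0.6383, -0.0124, 0.2801]
orientation: [[-0.792, 0.004, 0.61], [-0.61, 0.001, -0.792], [-0.003, -1.0, 0.002]]
wrist_force: [4.9, 2.2, 9.4]
gripper_width: 0.021
```

```bash
cat > av.py <<'E'
from h import *
import sys
psi=np.radians(float(sys.argv[1]));a=[]
for i in range(4):
    s=r.state();R=np.array(s['orientation']);F=R.T@s['wrist_force'];a.append([F[0]*np.cos(psi)-F[2]*np.sin(psi),F[0]*np.sin(psi)+F[2]*np.cos(psi),s['wrist_force'][2]]);r.snapshot('top')
print(s['clock'],'radial,resist,z',np.mean(a,0).round(2),np.array(a)[:,1].round(1))
E
python3 av.py 592
```

```text
23.95 radial,resist,z [4.99 3.02 9.16] [3.4 2.7 2.8 3.1]
```

Request:
arm_command(deltas=[[1,0.2,0,0.15,0],[1,0.4,0,0.29,0],[1,0.4,0,0.29,0],[1,0.4,0,0.29,0]])

```text
clock: 24.4
tool_pos: [0.637, -0.0163, 0.2803]
orientation: [[-0.793, 0.004, 0.61], [-0.61, 0.003, -0.793], [-0.005, -1.0, 0.0]]
wrist_force: [6.4, 4.8, 9.7]
gripper_width: 0.0213
```

```bash
python3 av.py 596
```

```text
24.55 radial,resist,z [3.99 6.71 9.79] [6.6 6.8 6.4 7.1]
```

Request:
arm_command(deltas=[[1,0.2,0,0.13,0],[1,0.41,0,0.26,0],[1,0.41,0,0.26,0],[1,0.41,0,0.26,0]])

```text
clock: 25.0
tool_pos: [0.6356, -0.0198, 0.2803]
orientation: [[-0.793, 0.006, 0.609], [-0.609, 0.005, -0.793], [-0.008, -1.0, -0.001]]
wrist_force: [5.9, 9.2, 8.7]
gripper_width: 0.0216
```

```bash
python3 av.py 600; python3 st.py 600; python3 lug.py | grep now
```

```text
25.15 radial,resist,z [ 2.75 10.88  8.99] [10.8 10.1 11.2 11.4]
25.2 [ 0.63563818 -0.01973736  0.28028385] 0.021248682788490635 Fz 9.4 radial(out) 3.82 resist 11.34 psi meas 236.81652428203193 rad 0.07174389238329203
now 0.162 [(4, 1, 0.053), (5, 9, 0.043), (6, 4, 0.06), (7, 4, 0.058), (8, 6, 0.061), (9, 3, 0.059), (10, 4, 0.059), (11, 2, 0.06), (12, 2, 0.061), (13, 3, 0.057), (14, 6, 0.056), (15, 4, 0.057), (16, 3, 0.058), (17, 4, 0.054), (18, 2, 0.052), (19, 5, 0.048), (20, 2, 0.052), (21, 2, 0.055), (22, 2, 0.055), (23, 2, 0.052)]
now 0.17 [(4, 8, 0.053), (5, 6, 0.057), (6, 4, 0.06), (7, 2, 0.058), (8, 2, 0.057), (9, 3, 0.059), (10, 4, 0.06), (11, 4, 0.056), (12, 4, 0.055), (13, 5, 0.058), (14, 2, 0.057), (15, 4, 0.061), (16, 3, 0.057), (17, 3, 0.057), (18, 2, 0.049), (19, 4, 0.05), (20, 5, 0.052), (21, 4, 0.053), (22, 4, 0.054)]
now 0.178 [(4, 5, 0.055), (5, 2, 0.059), (6, 3, 0.061), (7, 3, 0.055), (8, 4, 0.061), (9, 2, 0.06), (10, 3, 0.056), (11, 3, 0.06), (12, 3, 0.057), (13, 3, 0.057), (14, 4, 0.055), (15, 4, 0.058), (17, 4, 0.051), (18, 2, 0.054), (19, 3, 0.051), (20, 3, 0.051), (21, 4, 0.053), (22, 2, 0.056)]
```

```bash
python3 - <<'E'
from h import *
p,d=r.snapshot('side');crop(p,255,140,170,135,4,'pics/p.png');np.save('pics/p.npy',d)
p,d=r.snapshot('wrist');cv2.imwrite('pics/p2.png',p[:,:,::-1])
p,d=r.snapshot('top');crop(p,120,120,210,150,3,'pics/p3.png')
E
python3 av.py 600
```

```text
25.55 radial,resist,z [ 3.23 10.6   8.99] [10.7 10.6  9.9 11.2]
```

View pics/p.png

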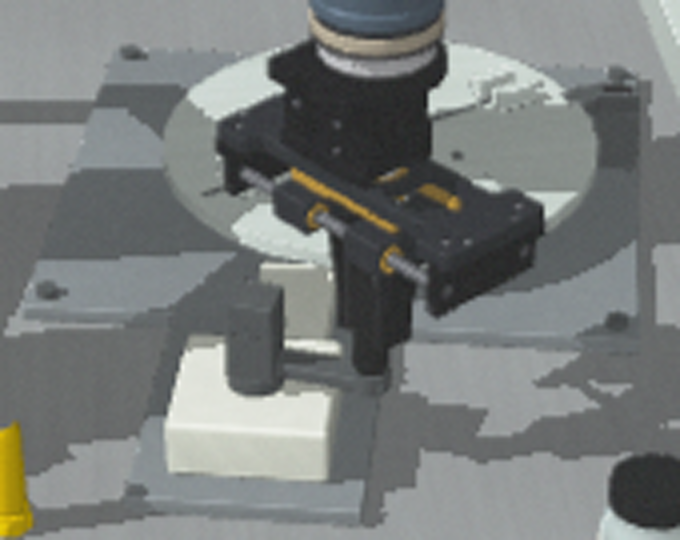

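View pics/p2.png

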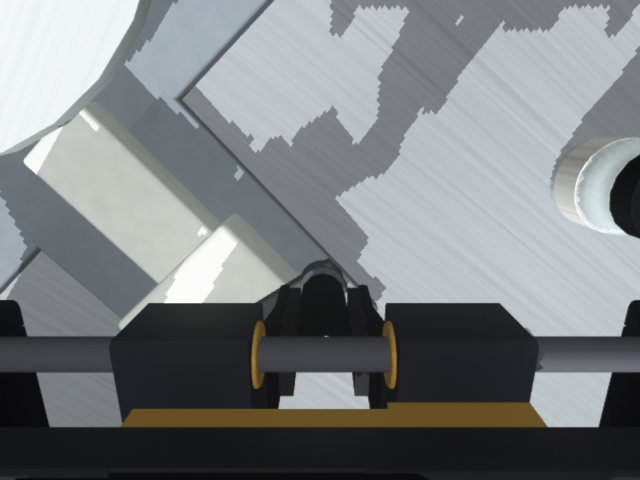

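View pics/p3.png

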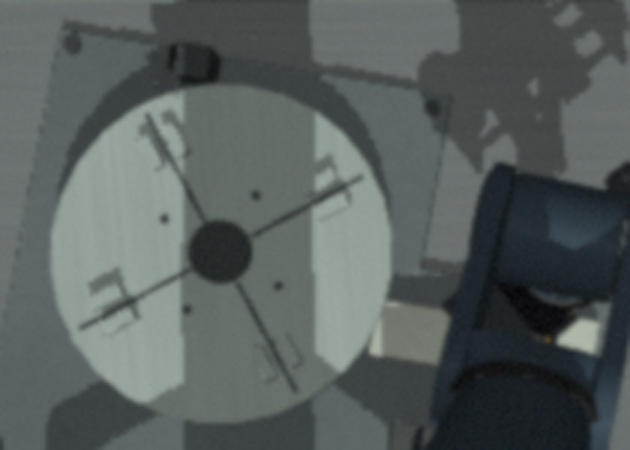

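Resistance rose from a steady 3 N to about 10.7 N just where the lug reaches the stop, and no other obstruction is visible. By force alone the disc is at most about 1.33, and by angle since contact about 1.31, both inside the window. I stop here, release, rise and check with the wrist camera.

Request:
arm_command(deltas=[[0.7,0,0,0,0],[0.5,0,0,0,0],[0.5,0,0,0,0],[0.5,0,0,0,0],[0.5,0,-1,0,0],[0.5,0,-3,0,0],[0.5,0,-6,0,0],[0.5,0,-9,0,0],[0.5,0,-11,0,0],[0.5,0,-12,0,0],[0.5,0,-12,0,0]])

```text
clock: 26.7
tool_pos: [0.634, -0.0223, 0.4007]
orientation: [[-0.792, 0.003, 0.61], [-0.61, -0.001, -0.792], [-0.002, -1.0, 0.003]]
wrist_force: [0.3, -0.5, 0.2]
gripper_width: 0.0431
```

```bash
python3 - <<'E'
from h import *
s=r.state();print(s['clock'],s['tool_pos'],s['gripper_width'],s['wrist_force'])
p,d=r.snapshot('side');crop(p,255,140,170,135,4,'pics/q.png')
m=r.camera_model('side');q=cloud(m,d).reshape(3,-1).T;h=q[(np.linalg.norm(q[:,:2]-[.568,.004],axis=1)<.012)&(q[:,2]>.09)&(q[:,2]<.13)];print(len(h),np.median(h,0))
p,d=r.snapshot('wrist');cv2.imwrite('pics/q2.png',p[:,:,::-1])
E
python3 lug.py | grep now
```

```text
26.7 [ 0.63396292 -0.02227659  0.40068561] 0.04314295613739342 [ 0.33093469 -0.50945965  0.20318863]
56 [0.56687382 0.00168416 0.11151083]
now 0.162 [(4, 1, 0.054), (5, 10, 0.048), (6, 5, 0.061), (7, 2, 0.06), (8, 4, 0.059), (9, 3, 0.059), (10, 4, 0.058), (11, 2, 0.058), (12, 2, 0.056), (13, 3, 0.061), (14, 4, 0.055), (15, 6, 0.054), (16, 2, 0.055), (17, 3, 0.052), (18, 3, 0.052), (19, 4, 0.052), (20, 5, 0.055), (21, 3, 0.05), (22, 3, 0.056)]
now 0.17 [(4, 7, 0.05), (5, 2, 0.056), (6, 4, 0.057), (7, 5, 0.056), (8, 3, 0.059), (9, 3, 0.056), (10, 4, 0.058), (11, 3, 0.057), (12, 4, 0.058), (13, 2, 0.061), (14, 3, 0.059), (15, 5, 0.064), (16, 4, 0.055), (17, 3, 0.055), (18, 3, 0.052), (19, 3, 0.052), (20, 2, 0.052), (21, 3, 0.052), (22, 3, 0.052), (23, 1, 0.053)]
now 0.178 [(4, 6, 0.05), (5, 4, 0.058), (6, 1, 0.057), (7, 4, 0.058), (8, 5, 0.061), (9, 2, 0.055), (10, 4, 0.058), (11, 4, 0.058), (12, 4, 0.058), (13, 4, 0.06), (14, 4, 0.059), (15, 4, 0.06), (17, 5, 0.053), (18, 3, 0.052), (19, 4, 0.05), (20, 3, 0.051), (21, 5, 0.052), (22, 3, 0.054)]
```

View pics/q.png

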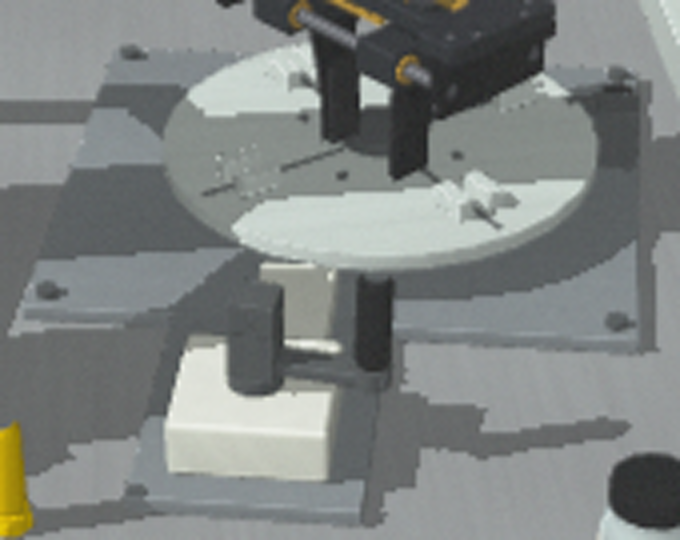

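View pics/q2.png

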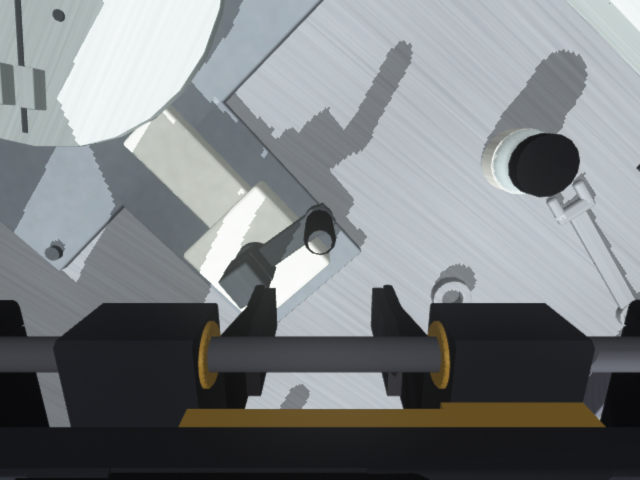

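The crank is still down (hub top 0.1115) and free. I move the camera over the lug and stop, with the fingertips staying more than 0.2 m up.

Request:
arm_command(deltas=[[0.5,-1.5,0,-1,0],[0.5,-4.5,0,-3,0],[0.5,-8,0,-5.4,0],[0.5,-11.5,0,-7.7,0],[0.5,-15,0,-10.1,0],[0.5,-18.5,0,-12.5,0],[0.5,-21.5,0,-14.5,0],[0.5,-23.5,0,-15.8,0],[0.5,-24.2,0,-16.3,0],[0.5,-24.2,0,-16.3,0],[0.5,-24.2,0,-16.3,0]])

```text
clock: 27.95
tool_pos: [0.7256, 0.2543, 0.3979]
orientation: [[-0.792, -0.002, 0.61], [-0.61, -0.001, -0.792], [0.002, -1.0, -0.0]]
wrist_force: [-0.6, -0.6, 0.8]
gripper_width: 0.0436
```

Run:
```python
from h import *
r.state();m=r.camera_model('wrist');p,d=r.snapshot('wrist');cv2.imwrite('pics/s.png',p[:,:,::-1]);np.save('pics/s.npy',d);np.save('pics/s_m.npy',m,allow_pickle=True)
print(r.state()['clock'],proj(m,np.array([[.829,.334,.055]])))
```

```text
28.0 [[322.93793908  54.9727055 ]]
```

View pics/s.png

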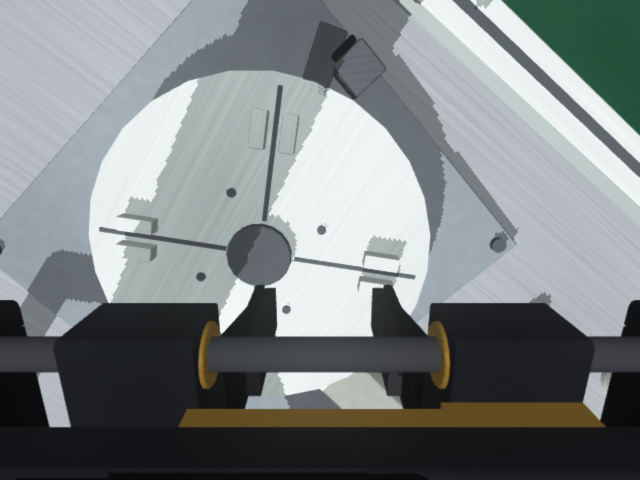

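Run:
```python
from h import *
p=cv2.imread('pics/s.png')[:,:,::-1];crop(p,280,5,120,100,6,'pics/s2.png')
m=np.load('pics/s_m.npy',allow_pickle=True).item();d=np.load('pics/s.npy');c=cloud(m,d)
# disc centre: fit dome/hub ... circle fit of disc top rim
q=c[:,0:300,:].reshape(3,-1).T;k=q[(abs(q[:,2]-.052)<.003)]
k=k[np.linalg.norm(k[:,:2]-[.667,.281],axis=1)<.153]
hull=cv2.convexHull((k[:,:2]*1000).astype(np.float32));cc,R=cv2.minEnclosingCircle(hull);print(cc,R)
cc=np.array(cc)/1e3
v=q[:,:2]-cc;rr=np.linalg.norm(v,axis=1);a=np.degrees(np.arctan2(v[:,1],v[:,0]))
for lo in (.156,.162,.168,.174,.180):
    s=(rr>lo)&(rr<lo+.006)&(q[:,2]>.046)&(q[:,2]<.066)&(a>-5)&(a<40);A=np.round(a[s]*2)/2
    print(lo,[(float(x),int((A==x).sum()),round(float(np.median(q[s][A==x][:,2])),3)) for x in np.unique(A) if x>9])
```

```text
(669.7930297851562, 282.4557189941406) 149.91090393066406
0.156 [(9.5, 19, 0.058), (10.0, 16, 0.058), (10.5, 16, 0.057), (11.0, 14, 0.057), (11.5, 12, 0.057), (12.0, 11, 0.057), (12.5, 12, 0.057), (13.0, 9, 0.056), (13.5, 6, 0.056), (14.0, 17, 0.052), (14.5, 16, 0.052), (15.0, 15, 0.051), (15.5, 15, 0.051), (16.0, 15, 0.052), (16.5, 15, 0.051), (17.0, 16, 0.051), (17.5, 15, 0.052), (18.0, 14, 0.052), (18.5, 17, 0.051), (19.0, 15, 0.052), (19.5, 16, 0.051), (20.0, 15, 0.052), (20.5, 16, 0.052), (21.0, 16, 0.052), (21.5, 14, 0.051)]
0.162 [(9.5, 19, 0.058), (10.0, 15, 0.058), (10.5, 16, 0.058), (11.0, 15, 0.058), (11.5, 17, 0.058), (12.0, 16, 0.057), (12.5, 17, 0.058), (13.0, 16, 0.058), (13.5, 16, 0.057), (14.0, 17, 0.057), (14.5, 17, 0.057), (15.0, 19, 0.052), (15.5, 16, 0.052), (16.0, 17, 0.052), (16.5, 14, 0.052), (17.0, 15, 0.052), (17.5, 18, 0.052), (18.0, 17, 0.051), (18.5, 14, 0.052), (19.0, 17, 0.051), (19.5, 15, 0.052), (20.0, 16, 0.051), (20.5, 17, 0.051), (21.0, 15, 0.052), (21.5, 9, 0.051)]
0.168 [(9.5, 16, 0.058), (10.0, 17, 0.058), (10.5, 16, 0.058), (11.0, 17, 0.058), (
[... 650 characters left out ...]
16.0, 17, 0.051), (16.5, 19, 0.052), (17.0, 16, 0.052), (17.5, 18, 0.051), (18.0, 17, 0.051), (18.5, 19, 0.052), (19.0, 16, 0.052), (19.5, 20, 0.052), (20.0, 17, 0.052), (20.5, 18, 0.052), (21.0, 21, 0.051), (21.5, 2, 0.051)]
0.18 [(9.5, 17, 0.057), (10.0, 19, 0.058), (10.5, 20, 0.058), (11.0, 19, 0.057), (11.5, 18, 0.057), (12.0, 18, 0.058), (12.5, 19, 0.06), (13.0, 19, 0.06), (13.5, 20, 0.06), (14.0, 12, 0.058), (14.5, 12, 0.052), (15.0, 19, 0.052), (15.5, 20, 0.051), (16.0, 19, 0.052), (16.5, 19, 0.052), (17.0, 18, 0.051), (17.5, 20, 0.051), (18.0, 19, 0.052), (18.5, 19, 0.051), (19.0, 18, 0.052), (19.5, 19, 0.052), (20.0, 17, 0.052), (20.5, 18, 0.052), (21.0, 16, 0.052), (21.5, 1, 0.05)]
```

View pics/s2.png

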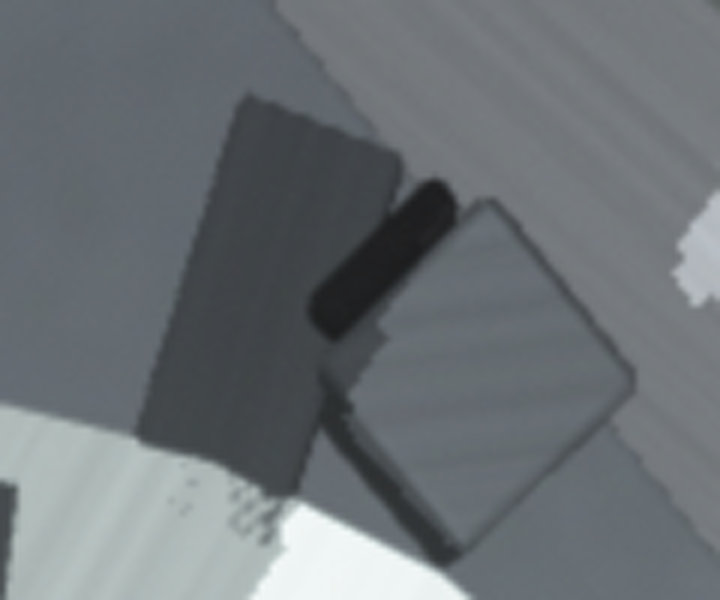

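The lug (crop (270,300)) is at the rubber pad (crop (380,260)), which overlaps its leading edge in this view. The disc is free of the robot. I go back over the crank to check that it is seated and how far it sprang back.

Request:
arm_command(deltas=[[0.5,1.5,0,1,0],[0.5,4.5,0,3,0],[0.5,8,0,5.4,0],[0.5,11.5,0,7.7,0],[0.5,15,0,10.1,0],[0.5,18.5,0,12.5,0],[0.5,22,0,14.5,0],[0.5,25.5,0,15.8,0],[0.5,28.5,0,16.3,0],[0.5,31,0,16.3,0],[0.5,32.2,0,16.3,0],[0.5,32.2,0,16.3,0]])

```text
clock: 29.2
tool_pos: [0.5691, -0.0724, 0.3992]
orientation: [[-0.794, -0.0, 0.608], [-0.608, 0.0, -0.794], [0.0, -1.0, -0.0]]
wrist_force: [0.3, 0.4, -0.7]
gripper_width: 0.0432
```

Run:
```python
from h import *
r.state();m=r.camera_model('wrist');p,d=r.snapshot('wrist');cv2.imwrite('pics/t.png',p[:,:,::-1]);s=r.state();print(s['clock'],s['tool_pos'])
c=cloud(m,d);q=c.reshape(3,-1).T;q=q[np.linalg.norm(q[:,:2]-[.5685,.0042],axis=1)<.1]
h=q[(q[:,2]>.107)&(q[:,2]<.116)];h=h[np.linalg.norm(h[:,:2]-[.5685,.0042],axis=1)<.024]
a=cv2.minAreaRect((h[:,:2]*1000).astype(np.float32));print(h[:,2].mean(),h[:,2].std(),a)
g=q[(q[:,2]>.132)&(q[:,2]<.142)];b=cv2.minEnclosingCircle((g[:,:2]*1000).astype(np.float32));print(len(g),g.mean(0),b)
v=np.array(b[0])-a[0];print('yaw',np.degrees(np.arctan2(v[1],v[0])),np.linalg.norm(v),'psi',(-142.42-np.degrees(np.arctan2(v[1],v[0])))%360)
```

```text
29.25 [ 0.57015435 -0.07167238  0.39927846]
0.11200001002815602 0.0009337764574658485 ((570.4493408203125, 4.27107048034668), (27.919010162353516, 28.25257110595703), 73.20183563232422)
203 [ 0.63708683 -0.01612235  0.13338546] ((637.9412231445312, -15.970030784606934), 9.585097312927246)
yaw -16.69421016405549 70.46173685117546 psi 234.2742101640555
```

View pics/t.png

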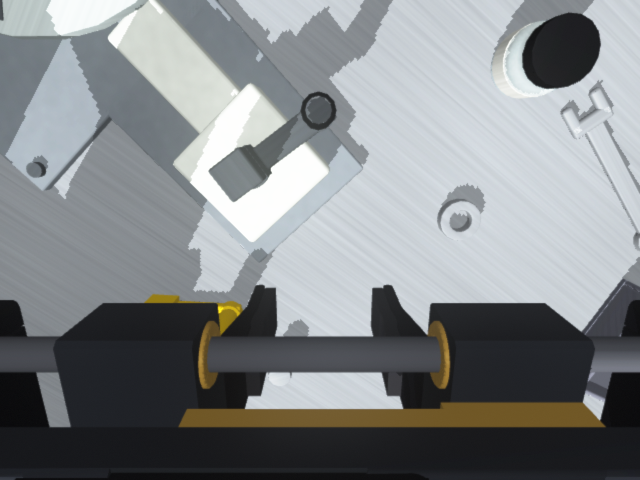

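Resting crank: hub top 0.1120, level, angle ψ ≈ 594°, only about 2° back from where I held it. The lug is at the rubber and the gripper is clear, so I hand in.

Run:
```python
from h import *
s=r.state();print(s['clock'],s['wrist_force'],s['gripper_width']);print(r.close_job())
```

```text
29.25 [ 0.48886695 -0.282879   -0.13803344] 0.04280478999583794
the job is handed in; nothing more can be done
None
```

I fitted the dark steel crank onto the square shaft and wound it about 1.65 turns clockwise by its grip, until the lug met the rubber stop. Then I let go, rose clear and handed in at 29 s. No verdict was given.

- **Fit:** It went on with only a few newtons of push. At the end the hub top was at 0.112 m, which is its fully seated height, and it was level.
- **Winding:** Resistance held steady at about 3 N, then rose to about 10.7 N over the last 8° of crank, where the lug reached the rubber. The disc angle was not read directly. I estimate it stands at about 1.30–1.31 rad, and from the force it never went past about 1.33.
- **After release:** The crank sat back only about 2°. The camera shows the lug against the rubber and the gripper clear of everything.
- **Checks that disagreed:**
  - The final force rise was steeper than the stated 24 N/rad.
  - In the wrist picture the pad's corner overlaps the lug by a few millimetres more than I expected from the force.
  - The top camera predicted contact about 15° of crank earlier than I felt it.
  - All of these still fit inside the allowed disc range.
- **Not checked:** I did not re-measure the bystanders. The arm was not planned near them, and I saw none of them move.

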